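# Dim the lamp and click the filter slide into its detent

### The arm

A 7-joint arm with a two-finger parallel gripper is mounted at the origin on the work surface. World frame = base frame: x ahead of the robot, y to its left, z up, the work surface at z = 0. Lengths are in m, angles in rad, forces in N, time in s.
With the tool pointing down it reaches from about 0.35 to 0.9 m from the base axis. Payload 7.2 kg.
Tool frame: the origin (TCP) lies on the centre line of the jaws, within the pads' length; the fingertips stand 11 mm ahead of it and the grasp point (between the pads) lies 8 mm behind it (arm.tip_reach is the distance from the TCP to the fingertips, in m); z points along the fingers, y is the direction in which the jaws open and shut (so a half turn about z gives the same grasp; the last joint's range is limited). The gripper opens to 88 mm and grips with 3 to 60 N. Pads are 20 mm wide; open, the fingers measure 115 mm over their backs; the gripper's body (75 mm by 178 mm) begins 61 mm behind the grasp point.
Start: joints at [1.241, 0.411, -0.013, 1.596, 0.006, 1.134, -0.082], TCP at [0.162, -0.604, 0.234] pointing down, gripper open.
Joint ranges: [-2.95, 2.95], [-0.29, 1.99], [-1.47, 1.44], [0.14, 2.54], [-1.03, 4.17], [0.13, 1.85], [-2.86, 2.86]. Speed limits (rad/s): [2.39, 2.39, 3.01, 3.01, 3.14, 3.14, 3.14].

### API

Orientations are given as a unit quaternion [w, x, y, z].
In Python, from cell import arm, vision, hand_in gives the robot as it stands.
- The arm moves only by the tool carry_out, never from a script. Its argument "plan" is a list of rows, each a list of 7 numbers: the opening, from 0 (shut) to 1 (fully open), then the shift along the tool's x, y, z in m, then the turn, a rotation vector about the tool's x, y, z in degrees. In form: [[claw, x, y, z, rx, ry, rz], ...]. A call has exactly 5 rows; each row shifts and turns the commanded pose from where the row before left it, along the tool's axes as they then stand; what a row does not reach is not made up. A row lasts 1/10 s, in which the tool goes at most 50 mm and 8.59 degrees, less where a joint would pass 70% of its speed; a pose out of reach is approached as far as the arm can. A call with a gripper value outside its range is refused whole. The fingers move at their own pace and stop on an object; the grip force is fixed at half the most. Time passes only in rows, so rows that do not move let the fingers close, or fill a call up. It gives the time, the measured TCP pose, the force and the opening at its end, in the units of the state.
- arm.state(): the state, without advancing time (a new reading comes with each control period).
- vision.snapshot(name): name is "side" or "top" or "wrist"; returns a dict with "color" (384x512x3 uint8, red, green, blue), "camera_matrix" (3x3 intrinsics, pixels), "k1" (the pictures are not rectified: a ray, as slopes to the right and down, at radius r is drawn at 1 + k1 r^2 times it, then the intrinsics apply), "eye" and "orientation" of the camera in the world. Camera axes: x right, y up, looking along -z (the intrinsics and any distortion apply to the point x, -y, -z); pixel columns grow to the right and rows downward; lengths in m; the calibration is good to about 2 mm. A picture is of the moment at which its call begins. There is no depth.
- hand_in(): hands the job in, once; it reports no verdict.
The state is a dict: "time": time; "joint_positions": joint angles; "joint_velocities": joint speeds; "joint_torque": joint torques, N m; "eef_pos": TCP position; "orientation": TCP orientation; "ft_force": force on the tool from outside, world axes, zero at the start; "wrist_torque": the same for the moment, N m; "gripper_width": finger opening in m.
Only numpy, scipy, OpenCV 4.12 (cv2) and the standard library are available. Lean on these libraries where they do the work, as an engineer would, in place of code of your own. Each camera call takes 0.05 s, during which the arm holds its last target.

### The job

First turn the lamp's dimmer knob anticlockwise, all the way to its stop, so that the lamp is off. Then take the filter slide by its upright tab and push it along its rail until you feel its notch click onto the sprung ball of the plunger block, without running on past the ball. Finish there still gripping the tab, with the notch resting on the ball and the slide still; do not let go, and leave everything else on the bench where it is.

Things in the scene. Friction and masses are not known exactly. Their poses are not given: they have to be found in the camera images.
- dimmer (a joint): turn of the dimmer knob in rad, about its upright axis: 0 at the anticlockwise end stop (seen from above; lamp off), growing clockwise up to 4.0. Turns with a light even drag of about 0.03 N m, stays where it is left, and stops rigidly at 0.
- dimmer_grip (a point): on the axis of the black dimmer knob, at gripping height, above the white lamp box's top. The grip is an upright bar 42 mm long, 14 mm thick, 32 mm high: its top 7 mm above this point, its foot (a disc of 22 mm radius) 23 mm below; under it a steel plate of 34 mm radius. The point turns with the knob: x along the bar (a white line on top marks its -x half), z up.
- filter_slide (a joint): travel of the filter slide in m: 0 to 0.150, growing along the stage's +y, towards and past the ball. It starts short of the ball. Friction about 1.5 N. A ramp on the slide meets the ball about 27 mm before the notch (push up to 6 N in all), then a level run, then the ball drops into the notch, drawing the slide the last 3 to 4 mm.
- tab (a point): centre of the black upright tab by which the filter slide is moved: 14 mm thick along the rail (y), 30 mm wide across it (x), 42 mm high (its top 17 mm above this point, its foot on the slide's plate 25 mm below; the filter's rim, just ahead, stands 2.5 mm above that plate). Axes as the stage's: y along the rail, in the direction to push, z up.
- notch (a point): middle of the notch in the +x edge of the filter slide, at the ball's height; 22 mm ahead (+y) of the tab's centre, 30 mm to its +x side, 30 mm below it. The slide is a flat aluminium plate 66 mm long (y), about 48 mm wide, 10 mm thick, with a round glass filter; the tab is near its rear end. Axes as the stage's.
- ball_point (a point): where the notch lies when seated: centre of the 12 mm steel ball of a spring plunger, in a dark steel block (40 x 26 mm, 38 mm high) on the rail's +x side. Its place on the rail varies. Axes as the stage's; seated when both points have the same y. The notch's far side is higher: over 20 N to push on past, so a push rising to 12 N is at the notch. Let loose in the notch, the slide centres itself.
- stage: the fixed aluminium base of the rail, 125 x 280 mm, 12 mm thick; origin on the bench under the middle of the rail, y along the rail in the direction to push, +x towards the plunger block's side, z up. The plunger block's outer end reaches 90 mm to +x.
- lamp_unit: the white lamp box that carries the dimmer, 130 (x) x 160 (y) x 55 mm high, fixed to the bench; origin at the centre of its underside, z up. The dimmer's axis lies at x -15, y -20 mm from it.
- amber_bottle: round amber glass bottle with white cap, 64 mm across, 130 mm tall, standing; origin at the centre of its underside. Not part of the job.
- clear_bottle: round clear bottle with white cap, 60 mm across, 120 mm tall, standing; origin at the centre of its underside. Not part of the job.
- beaker: empty open glass beaker, 60 mm across, 75 mm tall; origin at the centre of its underside. Not part of the job.
- vial: small glass vial, 22 mm across, 32 mm tall, standing on top of the lamp box; origin at the centre of its underside. Not part of the job.
- lens_case: flat grey plastic case, 70 x 50 x 18 mm, lying near the lamp box; origin at the centre of its underside. Not part of the job.
- slide_box: cardboard box, 50 x 80 x 30 mm, lying near the stage; origin at the centre of its underside. Not part of the job.
- hex_key_case: flat blue plastic case, 40 x 90 x 14 mm, lying near the stage; origin at the centre of its underside. Not part of the job.

How it is judged:
By the outcome, as a careful person would: the job done as asked, in the order asked, and still so for the second after the job is handed in, while the arm keeps its last pose, push and grip.
It also fails if it takes over 51 s, if anything falls off the work surface, if the arm or the gripper's body presses on something with over 40 N, if the wrist force passes 120 N, or if a joint passes its speed limit or range.

## Working session

There is one attempt and no reset: what is moved stays moved. The work goes in short steps, Python scripts to look and compute and a tool call to move; the robot and the scene stay as the last step left them, time stands still between calls to the robot, and variables do not carry over. Pictures are saved under pics/ and viewed, and the job is handed in when it is done.

Besides the shell and the picture viewer there is one more tool, called after "Call:" by a JSON object that holds its "op" and its "data". carry_out: Moves the arm, as the interface text tells. Its arguments: {"type":"object","properties":{"plan":{"type":"array"}},"required":["plan"]}

```bash
ls; mkdir -p pics
python3 - <<'E'
from cell import arm, vision
import cv2, json, numpy as np
s=arm.state(); print({k:np.round(v,4).tolist() for k,v in s.items()}); print(arm.tip_reach)
for n in ("side","top","wrist"):
    d=vision.snapshot(n); cv2.imwrite(f"pics/{n}0.png",d["color"][:,:,::-1])
    print(n,d["camera_matrix"].tolist() if hasattr(d["camera_matrix"],'tolist') else d["camera_matrix"],d["k1"],d["eye"],d["orientation"])
E
```

```text
pics
{'time': 0.0, 'joint_positions': [1.2408, 0.4119, -0.0127, 1.597, 0.0056, 1.1343, -0.0822], 'joint_velocities': [-0.0016, 0.0003, -0.0008, 0.0015, 0.0, -0.0008, -0.0005], 'joint_torque': [0.0003, -58.7944, 0.6424, -29.1068, -0.0537, 0.0182, 0.0001], 'eef_pos': [0.1616, -0.6032, 0.2328], 'orientation': [-0.0008, 0.9914, 0.1305, -0.0002], 'ft_force': [-0.4011, 0.0054, 0.0607], 'wrist_torque': [0.0028, 0.0118, 0.0177], 'gripper_width': 0.0877}
0.011
side [[410.28381174913716, 0.0, 254.38627711775274], [0.0, 410.28381174913716, 194.39817948492686], [0.0, 0.0, 1.0]] 0.046391901219309424 [0.00982832 0.74742597 0.65915978] [-0.27189627 -0.16114765  0.45510018  0.83245882]
top [[363.3966988632553, 0.0, 257.59730976717054], [0.0, 363.3966988632553, 183.2037535375214], [0.0, 0.0, 1.0]] -0.06321465615728489 [0.44426511 0.01894792 1.22459538] [-0.70130825 -0.03158208  0.04221392  0.71090597]
wrist [[284.5132087777754, 0.0, 257.5822456064772], [0.0, 284.5132087777754, 188.80383740405156], [0.0, 0.0, 1.0]] 0.02393961068509201 [ 0.24229208 -0.58191966  0.38303904] [ 0.78387526 -0.12273862  0.09555616 -0.60111882]
```

View pics/top0.png

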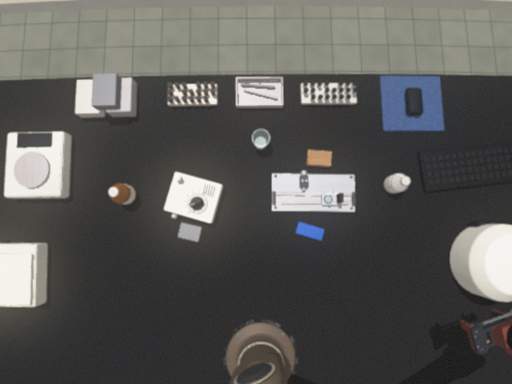

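View pics/side0.png

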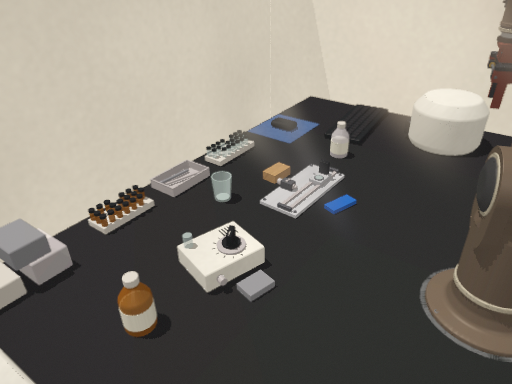

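View pics/wrist0.png

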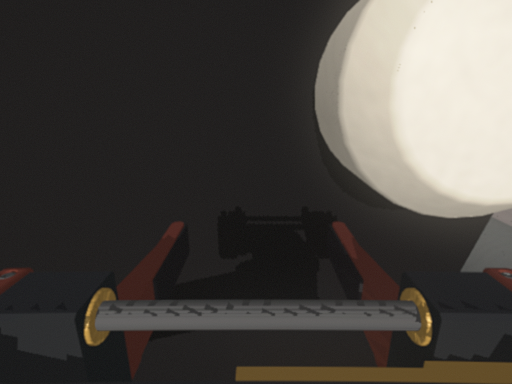

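```bash
cat > h.py <<'E'
import numpy as np, cv2
from cell import arm, vision
from scipy.spatial.transform import Rotation as R
def rot(q): return R.from_quat([q[1],q[2],q[3],q[0]])
def ray(d,uv):
    K=np.array(d["camera_matrix"]); k=d["k1"]
    p=np.array([(uv[0]-K[0,2])/K[0,0],(uv[1]-K[1,2])/K[1,1]]); q=p.copy()
    for _ in range(30): q=p/(1+k*(q@q))
    v=rot(d["orientation"]).apply([q[0],-q[1],-1]); return np.array(d["eye"]),v
def at_z(d,uv,z):
    e,v=ray(d,uv); return e+v*(z-e[2])/v[2]
def proj(d,P):
    K=np.array(d["camera_matrix"]); 
    c=rot(d["orientation"]).inv().apply(np.atleast_2d(P)-np.array(d["eye"]))
    s=np.c_[c[:,0]/-c[:,2],-c[:,1]/-c[:,2]]; s=s*(1+d["k1"]*(s**2).sum(1))[:,None]
    return s@K[:2,:2].T+K[:2,2]
def crop(im,x0,y0,x1,y1,f,name):
    c=cv2.resize(np.ascontiguousarray(im[y0:y1,x0:x1,::-1]),None,fx=f,fy=f,interpolation=cv2.INTER_CUBIC); cv2.imwrite(name,c)
E
python3 - <<'E'
from h import *
import pickle
im={}
for n in("top","side"):
    im[n]=vision.snapshot(n)
pickle.dump(im,open("im0.pkl","wb"))
t=im["top"]["color"]; s=im["side"]["color"]
crop(t,155,165,235,225,10,"pics/tl.png"); crop(t,263,160,363,220,8,"pics/ts.png")
crop(s,170,215,280,297,7,"pics/sl.png"); crop(s,255,150,355,220,8,"pics/ss.png")
E
```

```text
(no output)
```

View pics/tl.png

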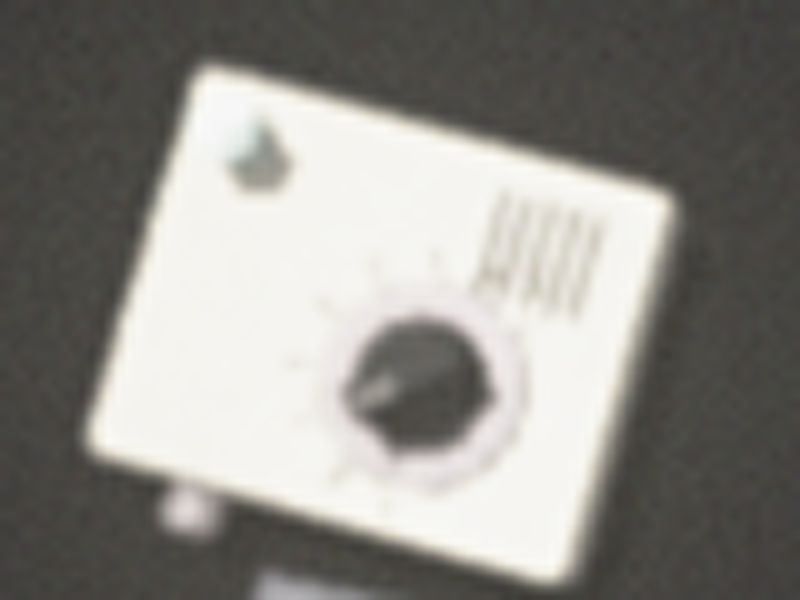

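View pics/ts.png

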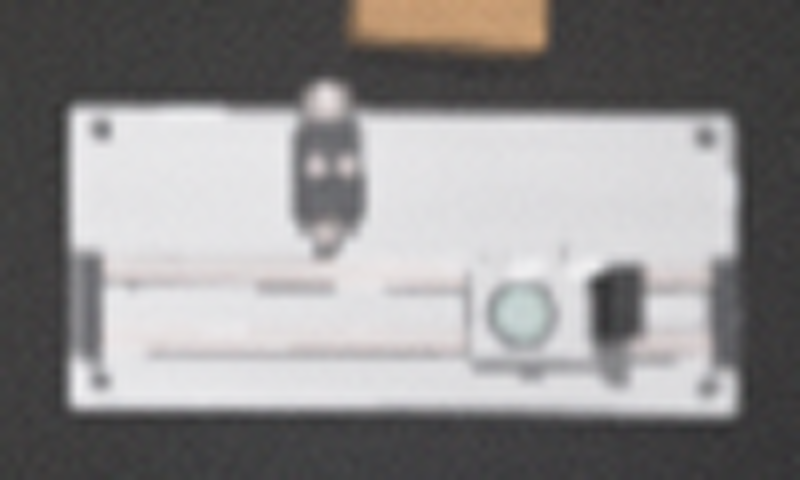

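View pics/sl.png

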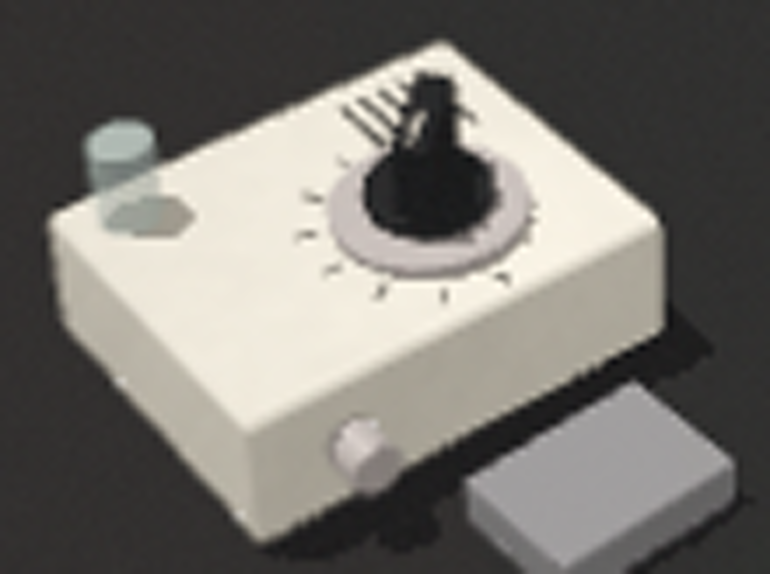

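View pics/ss.png

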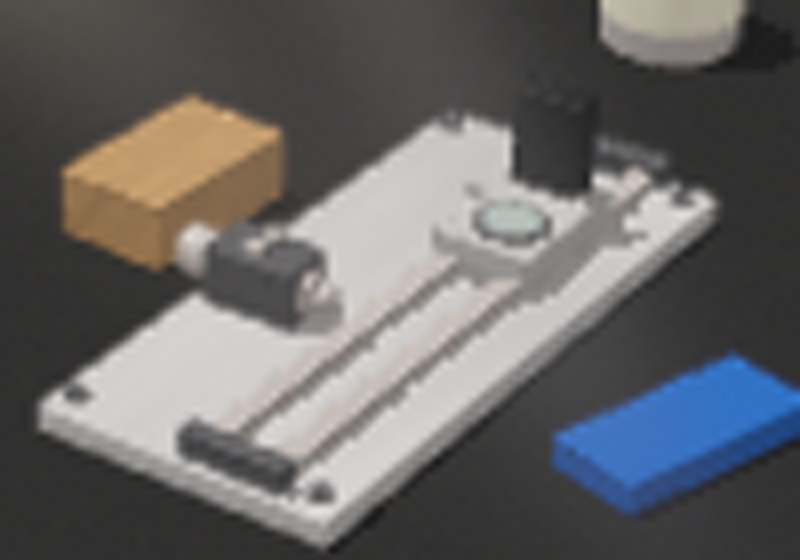

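Run:
```python
from h import *
import pickle
im=pickle.load(open("im0.pkl","rb")); t=im["top"]; s=im["side"]
def c2(c,f,o): return (np.array(c)+.5)/f-.5+o
f=lambda n,C,fac,o,z,d:[print(n,c,np.round(at_z(d,c2(c,fac,o),z),4)) for c in C]
f("boxtop T",[(195,65),(680,190),(570,585),(85,450)],10,(155,165),.055,t)
f("plate T",[(428,385)],10,(155,165),.057,t)
f("disc T",[(425,385)],10,(155,165),.062,t)
f("box S",[(50,218),(440,40),(663,220),(250,430)],7,(170,215),.055,s)
f("plate S",[(430,210)],7,(170,215),.057,s)
f("stage T",[(68,105),(738,115),(738,418),(68,412)],8,(263,160),.012,t)
f("stage S",[(40,408),(450,110),(720,195),(325,545)],8,(255,150),.012,s)
f("tabtop T",[(594,270),(640,265),(640,340),(594,340),(617,303)],8,(263,160),.07,t)
f("ball T",[(325,245)],8,(263,160),.03,t)
f("blocktop T",[(330,170)],8,(263,160),.05,t)
```

```text
boxtop T (195, 65) [0.6099 0.2713 0.055 ]
boxtop T (680, 190) [0.567  0.1138 0.055 ]
boxtop T (570, 585) [0.4404 0.1496 0.055 ]
boxtop T (85, 450) [0.4855 0.3057 0.055 ]
plate T (428, 385) [0.5049 0.1949 0.057 ]
disc T (425, 385) [0.5047 0.1951 0.062 ]
box S (50, 218) [0.6077 0.2699 0.055 ]
box S (440, 40) [0.5658 0.1182 0.055 ]
box S (663, 220) [0.4418 0.1537 0.055 ]
box S (250, 430) [0.4857 0.3052 0.055 ]
plate S (430, 210) [0.506  0.1959 0.057 ]
stage T (68, 105) [ 0.6062 -0.0461  0.012 ]
stage T (738, 115) [ 0.5986 -0.3306  0.012 ]
stage T (738, 418) [ 0.4705 -0.3252  0.012 ]
stage T (68, 412) [ 0.4773 -0.0438  0.012 ]
stage S (40, 408) [ 0.6029 -0.0468  0.012 ]
stage S (450, 110) [ 0.5972 -0.328   0.012 ]
stage S (720, 195) [ 0.4734 -0.326   0.012 ]
stage S (325, 545) [ 0.4741 -0.0338  0.012 ]
tabtop T (594, 270) [ 0.5293 -0.2528  0.07  ]
tabtop T (640, 265) [ 0.5311 -0.2715  0.07  ]
tabtop T (640, 340) [ 0.501  -0.2703  0.07  ]
tabtop T (594, 340) [ 0.5013 -0.2518  0.07  ]
tabtop T (617, 303) [ 0.5159 -0.2616  0.07  ]
ball T (325, 245) [ 0.5442 -0.1504  0.03  ]
blocktop T (330, 170) [ 0.5731 -0.1505  0.05  ]
```

```bash
cat >> h.py <<'E'
def delta(P,yaw_deg=None,s=None):
    "tool-frame shift and rotvec(deg) from measured pose to world point P with tool straight down, tool x at yaw"
    s=s or arm.state(); r=rot(s["orientation"]); 
    sh=r.inv().apply(np.array(P)-s["eef_pos"])
    rv=np.zeros(3)
    if yaw_deg is not None:
        tgt=R.from_euler("z",yaw_deg,degrees=True)*R.from_euler("x",180,degrees=True)
        rv=(r.inv()*tgt).as_rotvec(degrees=True)
    return sh,rv
def show(s=None):
    s=s or arm.state(); X=rot(s["orientation"]).as_matrix()
    print("t",round(s["time"],2),"p",np.round(s["eef_pos"],4),"yaw",round(np.degrees(np.arctan2(X[1,0],X[0,0])),1),"z",np.round(X[:,2],3),"F",np.round(s["ft_force"],2),"M",np.round(s["wrist_torque"],3),"w",round(s["gripper_width"],4))
    print("q",np.round(s["joint_positions"],3))
E
python3 - <<'E'
from h import *
import pickle
im=pickle.load(open("im0.pkl","rb")); t=im["top"]; s=im["side"]
for z in (0,.15,.2):print(at_z(t,(452,262),z),at_z(t,(505,225),z),at_z(s,(412,130),z),at_z(s,(450,95),z))
sh,rv=delta((.35,-.35,.28)); print(sh)
show()
E
```

```text
[ 0.2936175  -0.65994755  0.        ] [ 0.41459131 -0.86254073  0.        ] [ 0.42518444 -0.80634058  0.        ] [ 0.41970465 -1.29295467  0.        ]
[ 0.31207024 -0.57679002  0.15      ] [ 0.41822604 -0.75456768  0.15      ] [ 0.33066499 -0.45276169  0.15      ] [ 0.3264322 -0.8286407  0.15     ]
[ 0.31822115 -0.54907085  0.2       ] [ 0.41943761 -0.71857667  0.2       ] [ 0.29915851 -0.33490206  0.2       ] [ 0.29534138 -0.67386938  0.2       ]
[ 0.24752961 -0.19616598 -0.04659937]
t 0.25 p [ 0.1617 -0.6035  0.2333] yaw 15.0 z [-0.     0.001 -1.   ] F [ 0.45 -0.78 -0.03] M [ 0.05  -0.01  -0.009] w 0.0877
q [ 1.241  0.411 -0.013  1.597  0.006  1.134 -0.082]
```

Call:
{"op": "carry_out", "data": {"plan": [[1,0.02,-0.04,-0.02,0,0,0],[1,0.02,-0.04,-0.02,0,0,0],[1,0.02,-0.04,-0.01,0,0,0],[1,0.02,-0.04,0,0,0,0],[1,0.02,-0.04,0,0,0,0]]}}

```text
time: 0.75
eef_pos: [0.2068, -0.383, 0.284]
orientation: [0.001, 0.991, 0.131, 0.0]
ft_force: [0.9, -0.2, -0.4]
gripper_width: 0.0878
```

```bash
python3 -c "
from h import *
show()
print(delta((.49,.17,.27)))"
```

```text
t 0.75 p [ 0.2068 -0.383   0.284 ] yaw 15.0 z [ 0.    -0.001 -1.   ] F [ 0.94 -0.17 -0.37] M [-0.009  0.007  0.05 ] w 0.0878
q [ 1.077  0.042 -0.116  1.95   0.006  1.149 -0.351]
(array([ 0.41669172, -0.46081929,  0.01356878]), array([0., 0., 0.]))
```

Call:
{"op": "carry_out", "data": {"plan": [[1,0.032,-0.035,0,0,0,0],[1,0.032,-0.035,0,0,0,0],[1,0.032,-0.035,0,0,0,0],[1,0.032,-0.035,0,0,0,0],[1,0.032,-0.035,0,0,0,0]]}}

```text
time: 1.25
eef_pos: [0.3162, -0.1724, 0.2839]
orientation: [0.001, 0.991, 0.13, 0.0]
ft_force: [1.4, -1.3, -0.1]
gripper_width: 0.088
```

Call:
{"op": "carry_out", "data": {"plan": [[1,0.032,-0.035,0,0,0,0],[1,0.032,-0.035,0,0,0,0],[1,0.032,-0.035,0,0,0,0],[1,0.032,-0.035,0,0,0,0],[1,0.032,-0.035,0,0,0,0]]}}

```text
time: 1.75
eef_pos: [0.4256, 0.038, 0.284]
orientation: [0.0, 0.991, 0.13, 0.001]
ft_force: [0.8, -1.6, -0.9]
gripper_width: 0.0879
```

```bash
python3 -c "
from h import *
show()
print(delta((.505,.195,.27)))
d=vision.snapshot('wrist'); print(d['eye'],rot(d['orientation']).apply([0,0,-1])); print(proj(d,(.505,.195,.08)))
cv2.imwrite('pics/w1.png',d['color'][:,:,::-1])"
```

```text
t 1.75 p [0.4256 0.038  0.284 ] yaw 15.0 z [ 0.001 -0.001 -1.   ] F [ 0.75 -1.63 -0.89] M [-0.132 -0.025 -0.01 ] w 0.0879
q [ 0.529  0.075 -0.757  1.933  0.057  1.153 -1.56 ]
(array([ 0.11723702, -0.13116035,  0.0140502 ]), array([0., 0., 0.]))
[0.50604473 0.05959951 0.43425284] [-0.29581335 -0.07915629 -0.95196047]
[[142.53121651  65.18706497]]
```

View pics/w1.png

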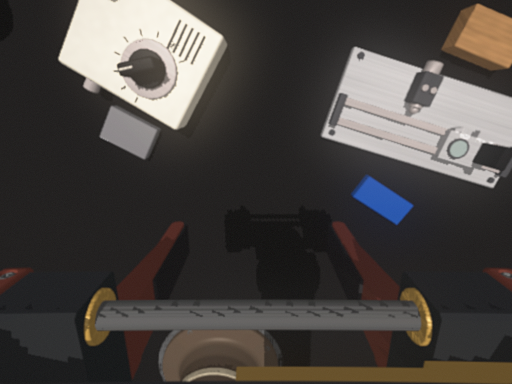

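```bash
python3 -c "
from h import *
import pickle
d=vision.snapshot('wrist'); pickle.dump(d,open('w1.pkl','wb'))
crop(d['color'],95,20,195,95,8,'pics/w1k.png')"
```

```text
(no output)
```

View pics/w1k.png

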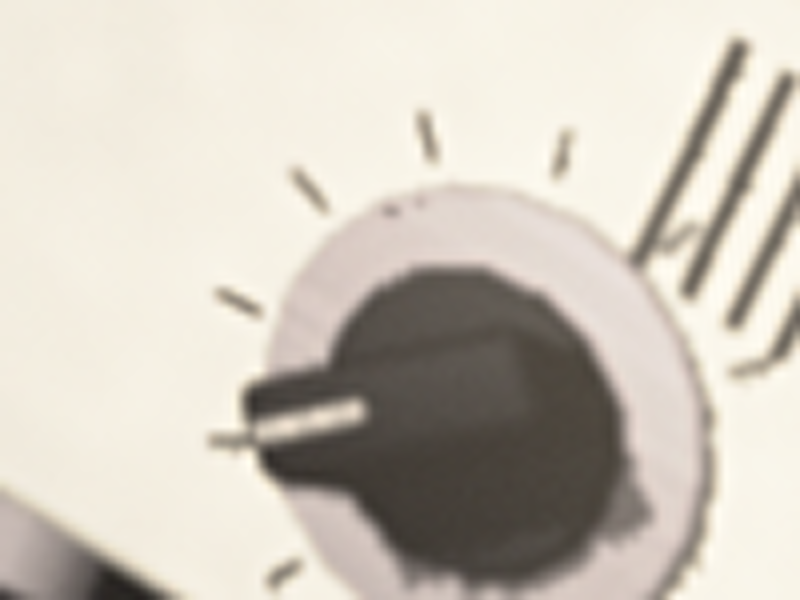

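Run:
```python
from h import *
import pickle
d=pickle.load(open('w1.pkl','rb')); S=pickle.load(open("im0.pkl","rb"))["side"]
def c2(c,f,o): return (np.array(c)+.5)/f-.5+o
A=np.array([.5055,.1955])
# plate center
print("disc c",at_z(d,c2((490,435),8,(95,20)),.057))
for c in [(285,570),(230,440),(240,302),(310,190),(427,137),(563,155),(680,238),(752,368)]:
    p=at_z(d,c2(c,8,(95,20)),.0555)[:2]; v=p-A; print("tick",c,p.round(4),round(np.hypot(*v),4),round(np.degrees(np.arctan2(v[1],v[0])),1))
for c in [(345,160),(313,197),(305,235),(330,270),(380,290),(445,295),(503,278)]:
    p=at_z(S,c2(c,7,(170,215)),.0555)[:2]; v=p-A; print("tickS",c,p.round(4),round(np.hypot(*v),4),round(np.degrees(np.arctan2(v[1],v[0])),1))
for z in(.085,.09,.095):
  a=at_z(d,c2((255,430),8,(95,20)),z)[:2]; b=at_z(d,c2((365,408),8,(95,20)),z)[:2]
  v=a-b; print("line",z,a.round(4),b.round(4),np.hypot(*v).round(4),np.degrees(np.arctan2(v[1],v[0])).round(1), "bar end tip dist",np.hypot(*(a-A)).round(4))
  a=at_z(d,c2((250,388),8,(95,20)),z)[:2]; b=at_z(d,c2((505,328),8,(95,20)),z)[:2]; e=at_z(d,c2((265,455),8,(95,20)),z)[:2]; f=at_z(d,c2((530,400),8,(95,20)),z)[:2]
  v=a-b; w=e-f;print(np.hypot(*v).round(4),np.degrees(np.arctan2(v[1],v[0])).round(1),np.degrees(np.arctan2(w[1],w[0])).round(1),"ctr",((a+b+e+f)/4).round(4))
```

```text
disc c [0.50181178 0.19592656 0.057     ]
tick (285, 570) [0.4737 0.2243] 0.0429 137.9
tick (230, 440) [0.4903 0.2347] 0.0421 111.2
tick (240, 302) [0.5101 0.2356] 0.0403 83.4
tick (310, 190) [0.5282 0.2274] 0.0391 54.6
tick (427, 137) [0.5399 0.2116] 0.038 25.1
tick (563, 155) [0.543  0.1919] 0.0377 -5.5
tick (680, 238) [0.5367 0.1731] 0.0384 -35.6
tick (752, 368) [0.522  0.1594] 0.0397 -65.5
tickS (345, 160) [0.5477 0.1907] 0.0424 -6.4
tickS (313, 197) [0.5434 0.2119] 0.0412 23.4
tickS (305, 235) [0.5324 0.2281] 0.0423 50.4
tickS (330, 270) [0.5142 0.2365] 0.0419 78.1
tickS (380, 290) [0.4947 0.2346] 0.0406 105.4
tickS (445, 295) [0.4763 0.2245] 0.0411 135.3
tickS (503, 278) [0.4663 0.2073] 0.0409 163.2
line 0.085 [0.4939 0.2184] [0.501  0.2039] 0.0162 115.9 bar end tip dist 0.0257
0.0376 117.6 116.3 ctr [0.5038 0.2011]
line 0.09 [0.4941 0.2163] [0.5011 0.2019] 0.016 115.9 bar end tip dist 0.0237
0.0371 117.6 116.3 ctr [0.5039 0.1992]
line 0.095 [0.4944 0.2141] [0.5012 0.1999] 0.0157 115.9 bar end tip dist 0.0217
0.0365 117.6 116.3 ctr [0.5039 0.1973]
```

```bash
cat >> h.py <<'E'
def rows(P,yaw,n,claw=1):
    s=arm.state(); r=rot(s["orientation"]); sh,rv=delta(P,yaw,s); dw=(np.array(P)-s["eef_pos"])/n
    step=R.from_rotvec(rv/n,degrees=True)
    for i in range(n):
        print([claw]+np.round(r.inv().apply(dw),4).tolist()+np.round(rv/n,2).tolist()); r=r*step
E
python3 -c "
from h import *
rows((.5055,.1955,.2),116,13,.5)"
```

```text
[0.5, 0.009, -0.0098, 0.0065, 0.0, -0.02, -7.74]
[0.5, 0.0102, -0.0085, 0.0065, 0.0, -0.02, -7.74]
[0.5, 0.0112, -0.007, 0.0065, 0.0, -0.02, -7.74]
[0.5, 0.0121, -0.0054, 0.0065, 0.0, -0.02, -7.74]
[0.5, 0.0127, -0.0038, 0.0065, 0.0, -0.02, -7.74]
[0.5, 0.0131, -0.002, 0.0065, 0.0, -0.02, -7.74]
[0.5, 0.0133, -0.0002, 0.0065, 0.0, -0.02, -7.74]
[0.5, 0.0132, 0.0016, 0.0065, 0.0, -0.02, -7.74]
[0.5, 0.0128, 0.0033, 0.0065, 0.0, -0.02, -7.74]
[0.5, 0.0123, 0.005, 0.0065, 0.0, -0.02, -7.74]
[0.5, 0.0115, 0.0066, 0.0065, 0.0, -0.02, -7.74]
[0.5, 0.0105, 0.0081, 0.0065, 0.0, -0.02, -7.74]
[0.5, 0.0093, 0.0095, 0.0065, 0.0, -0.02, -7.74]
```

Call:
{"op": "carry_out", "data": {"plan": [[0.5,0.009,-0.01,0.0065,0,0,-7.75],[0.5,0.01,-0.0085,0.0065,0,0,-7.75],[0.5,0.011,-0.007,0.0065,0,0,-7.75],[0.5,0.012,-0.0055,0.0065,0,0,-7.75],[0.5,0.0125,-0.004,0.0065,0,0,-7.75]]}}

```text
time: 2.35
eef_pos: [0.455, 0.0949, 0.2508]
orientation: [0.0, 0.891, 0.454, -0.0]
ft_force: [1.1, 0.7, -0.5]
gripper_width: 0.0516
```

Call:
{"op": "carry_out", "data": {"plan": [[0.5,0.013,-0.002,0.0065,0,0,-7.75],[0.5,0.0135,0,0.0065,0,0,-7.75],[0.5,0.013,0.0015,0.0065,0,0,-7.75],[0.5,0.013,0.0035,0.0065,0,0,-7.75],[0.5,0.0125,0.005,0.0065,0,0,-7.75]]}}

```text
time: 2.85
eef_pos: [0.4861, 0.1538, 0.2183]
orientation: [0.0, 0.69, 0.724, -0.0]
ft_force: [0.6, 0.5, -1.9]
gripper_width: 0.044
```

```bash
python3 -c "
from h import *
import pickle
show()
d=vision.snapshot('wrist'); pickle.dump(d,open('w2.pkl','wb'))
cv2.imwrite('pics/w2.png',d['color'][:,:,::-1])
rows((.5055,.1955,.19),116,4,.5)"
```

```text
t 2.85 p [0.4861 0.1538 0.2183] yaw 92.8 z [-0.    -0.001 -1.   ] F [ 0.6   0.47 -1.91] M [-0.016 -0.113 -0.038] w 0.044
q [ 0.369  0.386 -0.969  1.845  0.356  1.098 -0.683]
[0.5, 0.0097, 0.0054, 0.0069, -0.01, -0.01, -5.68]
[0.5, 0.0091, 0.0063, 0.0069, -0.01, -0.01, -5.68]
[0.5, 0.0085, 0.0072, 0.0069, -0.01, -0.01, -5.68]
[0.5, 0.0077, 0.008, 0.0069, -0.01, -0.01, -5.68]
```

View pics/w2.png

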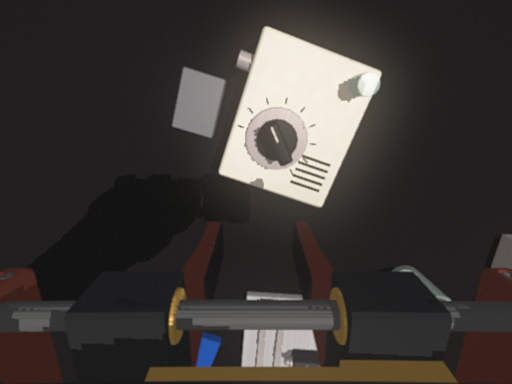

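Call:
{"op": "carry_out", "data": {"plan": [[0.5,0.0097,0.0054,0.007,0,0,-5.7],[0.5,0.009,0.0063,0.007,0,0,-5.7],[0.5,0.0085,0.0072,0.007,0,0,-5.7],[0.5,0.0077,0.008,0.007,0,0,-5.7],[0.5,0,0,0,0,0,0]]}}

```text
time: 3.4
eef_pos: [0.5054, 0.1938, 0.1898]
orientation: [-0.001, 0.535, 0.845, -0.0]
ft_force: [-0.1, 0.6, -0.2]
gripper_width: 0.0439
```

```bash
python3 -c "
from h import *
import pickle
show()
d=vision.snapshot('wrist'); pickle.dump(d,open('w3.pkl','wb'))
print(proj(d,[(.5055,.1955,.089),(.5055,.1955,.057)]))
crop(d['color'],206,100,306,175,8,'pics/w3.png')"
```

```text
t 3.4 p [0.5054 0.1938 0.1898] yaw 115.3 z [-0.002  0.    -1.   ] F [-0.14  0.57 -0.19] M [-0.063 -0.059 -0.004] w 0.0439
q [ 0.301  0.509 -1.016  1.804  0.481  1.103 -0.443]
[[260.18081842 191.96893487]
 [259.99076265 182.2509799 ]]
```

View pics/w3.png

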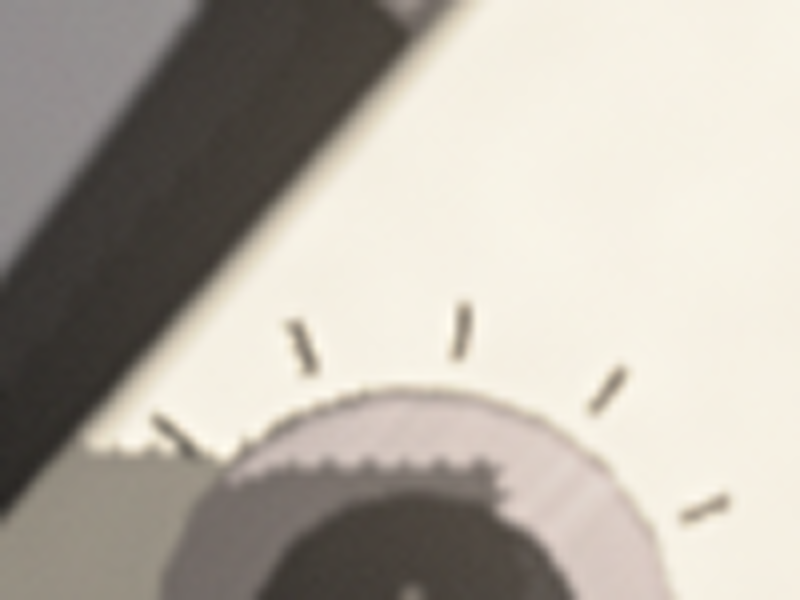

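```bash
python3 -c "
from h import *
import pickle
d=pickle.load(open('w3.pkl','rb'))
crop(d['color'],210,140,310,215,8,'pics/w3b.png')
cv2.imwrite('pics/w3f.png',d['color'][:,:,::-1])"
```

```text
(no output)
```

View pics/w3b.png

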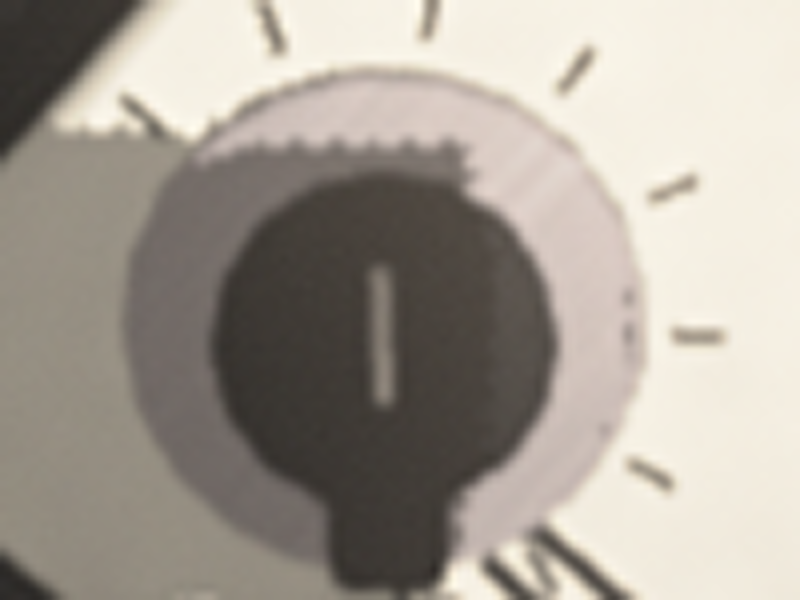

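View pics/w3f.png

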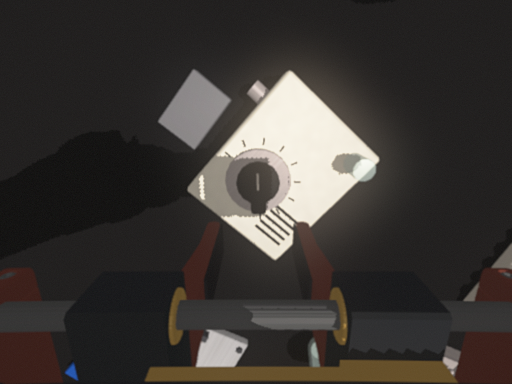

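Run:
```python
from h import *
import pickle
d=pickle.load(open('w3.pkl','rb'))
def c2(c): return (np.array(c)+.5)/8-.5+(210,140)
s=arm.state(); r=rot(s["orientation"])
for n,c,z in [("l1",(379,268),.089),("l2",(383,405),.089),("l1",(379,268),.095),("l2",(383,405),.095),("endL",(335,580),.089),("endR",(440,580),.089),("plate",(384,316),.058),("disc",(384,340),.063)]:
    p=at_z(d,c2(c),z); print(n,z,p.round(4),"tool",r.inv().apply(p-s["eef_pos"]).round(4))
```

```text
l1 0.089 [0.495  0.2106 0.089 ] tool [ 0.02   -0.0019  0.1013]
l2 0.089 [0.5025 0.196  0.089 ] tool [ 0.0036 -0.0013  0.1013]
l1 0.095 [0.4944 0.212  0.095 ] tool [ 0.0215 -0.0018  0.0953]
l2 0.095 [0.5016 0.1978 0.095 ] tool [ 0.0055 -0.0013  0.0953]
endL 0.089 [0.5066 0.1738 0.089 ] tool [-0.0183 -0.007   0.1012]
endR 0.089 [0.5179 0.1791 0.089 ] tool [-0.0183  0.0055  0.1012]
plate 0.058 [0.5016 0.1978 0.058 ] tool [ 0.0055 -0.0013  0.1323]
disc 0.063 [0.5024 0.1962 0.063 ] tool [ 0.0038 -0.0013  0.1273]
```

Call:
{"op": "carry_out", "data": {"plan": [[0.5,0.0022,-0.001,0.02,0,0,-1.2],[0.5,0,0,0.025,0,0,0],[0.5,0,0,0.025,0,0,0],[0.5,0,0,0.02,0,0,0],[0.5,0,0,0.01,0,0,0]]}}

```text
time: 3.95
eef_pos: [0.5033, 0.1937, 0.0896]
orientation: [-0.0, 0.528, 0.849, -0.001]
ft_force: [0.0, -0.3, 0.3]
gripper_width: 0.044
```

```bash
python3 -c "
from h import *
show()
d=vision.snapshot('wrist'); e=vision.snapshot('side')
cv2.imwrite('pics/w4.png',d['color'][:,:,::-1])
crop(e['color'],170,180,280,262,7,'pics/s4.png')"
```

```text
t 3.95 p [0.5033 0.1937 0.0896] yaw 116.2 z [-0.001 -0.002 -1.   ] F [ 0.02 -0.29  0.28] M [-0.013 -0.148  0.07 ] w 0.044
q [ 0.221  0.624 -0.92   1.901  0.618  0.932 -0.541]
```

View pics/w4.png

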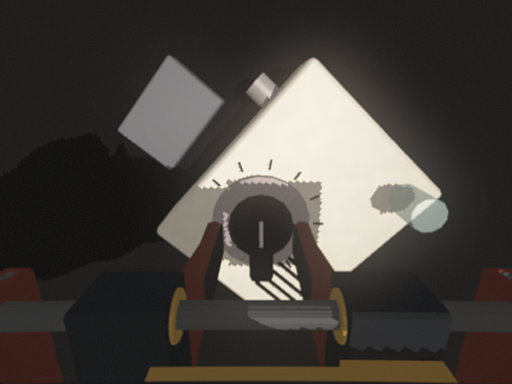

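View pics/s4.png

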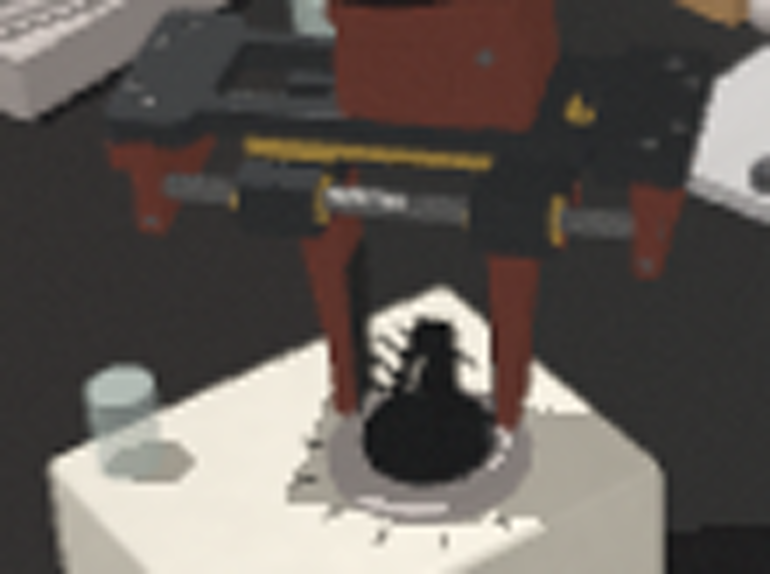

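Call:
{"op": "carry_out", "data": {"plan": [[0.25,0.001,0,0,0,0,0],[0,0,0,0,0,0,0],[0,0,0,0,0,0,0],[0,0,0,0,0,0,0],[0,0,0,0,0,0,0]]}}

```text
time: 4.55
eef_pos: [0.504, 0.1964, 0.0912]
orientation: [0.0, 0.526, 0.85, 0.001]
ft_force: [1.1, 0.1, 2.1]
gripper_width: 0.0138
```

```bash
python3 -c "
from h import *
show()
d=vision.snapshot('wrist'); cv2.imwrite('pics/w5.png',d['color'][:,:,::-1])"
```

```text
t 4.55 p [0.504  0.1964 0.0912] yaw 116.5 z [ 0.001  0.001 -1.   ] F [1.06 0.09 2.11] M [-0.059 -0.345  0.012] w 0.0138
q [ 0.219  0.623 -0.923  1.899  0.618  0.932 -0.54 ]
```

View pics/w5.png

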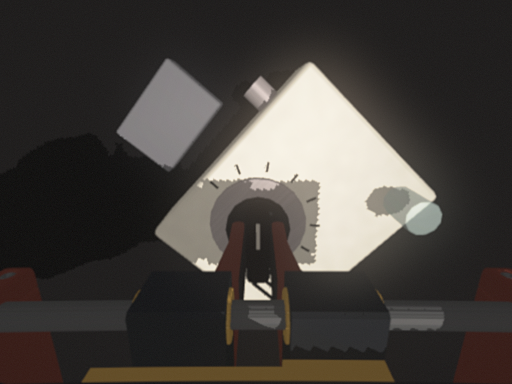

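Call:
{"op": "carry_out", "data": {"plan": [[0,0,0,0,0,0,-5],[0,0,0,0,0,0,-5],[0,0,0,0,0,0,-5],[0,0,0,0,0,0,-5],[0,0,0,0,0,0,0]]}}

```text
time: 5.1
eef_pos: [0.504, 0.1964, 0.0912]
orientation: [0.0, 0.369, 0.929, 0.0]
ft_force: [0.2, 0.4, 5.4]
gripper_width: 0.0138
```

```bash
python3 -c "
from h import *
show()"
```

```text
t 5.1 p [0.504  0.1964 0.0912] yaw 136.6 z [ 0.001  0.    -1.   ] F [0.2  0.38 5.4 ] M [-0.17  -0.287  0.012] w 0.0138
q [ 0.267  0.662 -1.003  1.896  0.68   0.969 -0.238]
```

Call:
{"op": "carry_out", "data": {"plan": [[0,0,0,0,0,0,-5],[0,0,0,0,0,0,-5],[0,0,0,0,0,0,-5],[0,0,0,0,0,0,-5],[0,0,0,0,0,0,-3]]}}

```text
time: 5.6
eef_pos: [0.5039, 0.1963, 0.0912]
orientation: [0.0, 0.177, 0.984, 0.0]
ft_force: [0.7, -0.9, 5.2]
gripper_width: 0.0138
```

```bash
python3 -c "
from h import *
show()"
```

```text
t 5.6 p [0.5039 0.1963 0.0912] yaw 159.6 z [ 0.001  0.    -1.   ] F [ 0.65 -0.93  5.22] M [-0.2   -0.239 -0.069] w 0.0138
q [ 0.315  0.711 -1.09   1.893  0.749  1.016  0.108]
```

Call:
{"op": "carry_out", "data": {"plan": [[0,0,0,0,0,0,-1.5],[0,0,0,0,0,0,-1.5],[0,0,0,0,0,0,-1.5],[0,0,0,0,0,0,-1.5],[0,0,0,0,0,0,0]]}}

```text
time: 6.1
eef_pos: [0.5039, 0.1963, 0.0912]
orientation: [0.0, 0.127, 0.992, 0.0]
ft_force: [-0.1, -0.8, 6.3]
gripper_width: 0.0139
```

```bash
python3 -c "
from h import *
show()"
```

```text
t 6.1 p [0.5039 0.1963 0.0912] yaw 165.4 z [ 0.001  0.    -1.   ] F [-0.06 -0.76  6.28] M [-0.077 -0.28  -0.756] w 0.0139
q [ 0.326  0.724 -1.111  1.893  0.766  1.028  0.195]
```

Call:
{"op": "carry_out", "data": {"plan": [[0,0,0,0,0,0,-1],[0,0,0,0,0,0,-0.5],[0,0,0,0,0,0,0],[0,0,0,0,0,0,0],[0,0,0,0,0,0,0]]}}

```text
time: 6.6
eef_pos: [0.5038, 0.1964, 0.0912]
orientation: [0.0, 0.114, 0.993, 0.0]
ft_force: [-0.5, -0.2, 5.7]
gripper_width: 0.0145
```

```bash
python3 -c "
from h import *
show()
d=vision.snapshot('wrist'); cv2.imwrite('pics/w6.png',d['color'][:,:,::-1])"
```

```text
t 6.6 p [0.5038 0.1964 0.0912] yaw 166.9 z [ 0.001  0.    -1.   ] F [-0.48 -0.16  5.66] M [-0.046 -0.21  -0.736] w 0.0145
q [ 0.329  0.727 -1.117  1.893  0.77   1.032  0.217]
```

View pics/w6.png

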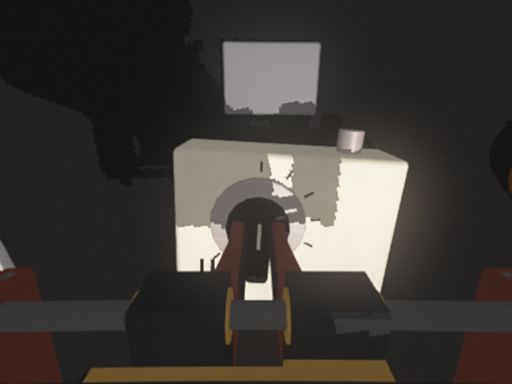

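Call:
{"op": "carry_out", "data": {"plan": [[0.5,0,0,0,0,0,0],[0.5,0,0,0,0,0,0],[0.5,0,0,-0.02,0,0,0],[0.5,0,0,-0.04,0,0,0],[0.5,0,0,-0.045,0,0,0]]}}

```text
time: 7.15
eef_pos: [0.5023, 0.1958, 0.1956]
orientation: [-0.002, 0.113, 0.994, -0.001]
ft_force: [0.9, 0.3, 0.4]
gripper_width: 0.0436
```

```bash
python3 -c "
from h import *
show()
d=vision.snapshot('wrist'); crop(d['color'],190,100,330,205,5,'pics/w7.png')
import pickle; pickle.dump(d,open('w7.pkl','wb'))
rows((.516,-.262,.2),178.6,10,.5)"
```

```text
t 7.15 p [0.5023 0.1958 0.1956] yaw 167.0 z [-0.003 -0.001 -1.   ] F [0.93 0.27 0.41] M [ 0.049 -0.185  0.018] w 0.0436
q [ 0.413  0.615 -1.237  1.796  0.624  1.198  0.33 ]
[0.5, -0.0114, -0.0446, 0.0002, 0.02, 0.03, -1.15]
[0.5, -0.0105, -0.0449, 0.0002, 0.02, 0.03, -1.15]
[0.5, -0.0096, -0.0451, 0.0002, 0.02, 0.03, -1.15]
[0.5, -0.0087, -0.0453, 0.0002, 0.02, 0.03, -1.15]
[0.5, -0.0078, -0.0454, 0.0002, 0.02, 0.03, -1.15]
[0.5, -0.0069, -0.0456, 0.0002, 0.02, 0.03, -1.15]
[0.5, -0.0059, -0.0457, 0.0003, 0.02, 0.03, -1.15]
[0.5, -0.005, -0.0458, 0.0003, 0.02, 0.03, -1.15]
[0.5, -0.0041, -0.0459, 0.0003, 0.02, 0.03, -1.15]
[0.5, -0.0032, -0.046, 0.0003, 0.02, 0.03, -1.15]
```

View pics/w7.png

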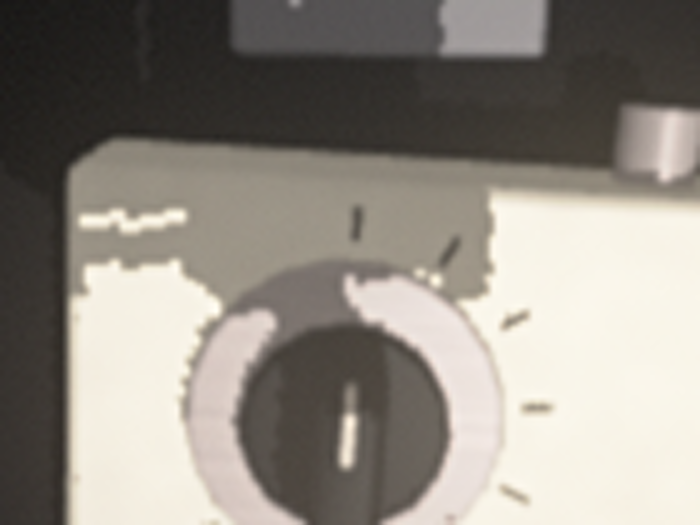

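Run:
```python
from h import *
import pickle
d=pickle.load(open('w7.pkl','rb'))
def c2(c): return (np.array(c)+.5)/5-.5+(190,100)
a=at_z(d,c2((350.5,385)),.096)[:2];b=at_z(d,c2((346.5,466)),.096)[:2];v=a-b
print(np.degrees(np.arctan2(v[1],v[0])))
A=at_z(d,c2((346,410)),.06)[:2]; p=at_z(d,c2((357,222)),.055)[:2]
for A in (A,np.array([.504,.1963])):
    v=p-A; print(A,np.hypot(*v),np.degrees(np.arctan2(v[1],v[0])))
```

```text
164.45517608154486
[0.49988235 0.19691172] 0.03857717112165433 163.77305477515162
[0.504  0.1963] 0.04270543580397545 164.52882738027418
```

Call:
{"op": "carry_out", "data": {"plan": [[0.5,-0.011,-0.0445,0,0,0,-1.15],[0.5,-0.0105,-0.045,0,0,0,-1.15],[0.5,-0.0095,-0.045,0,0,0,-1.15],[0.5,-0.0085,-0.045,0,0,0,-1.15],[0.5,-0.008,-0.0455,0,0,0,-1.15]]}}

```text
time: 7.7
eef_pos: [0.5078, -0.0356, 0.1953]
orientation: [-0.0, 0.063, 0.998, -0.0]
ft_force: [1.2, -0.0, -0.2]
gripper_width: 0.0439
```

```bash
python3 -c "
from h import *
show()
rows((.516,-.262,.2),178.6,6,.5)"
```

```text
t 7.7 p [ 0.5078 -0.0356  0.1953] yaw 172.8 z [-0. -0. -1.] F [ 1.17 -0.03 -0.17] M [ 0.071 -0.18   0.031] w 0.0439
q [ 0.936  0.619 -1.339  1.865  0.651  1.199  0.822]
[0.5, -0.0061, -0.0373, -0.0008, -0.0, -0.0, -0.96]
[0.5, -0.0054, -0.0374, -0.0008, -0.0, -0.0, -0.96]
[0.5, -0.0048, -0.0374, -0.0008, -0.0, -0.0, -0.96]
[0.5, -0.0042, -0.0375, -0.0008, -0.0, -0.0, -0.96]
[0.5, -0.0036, -0.0376, -0.0008, -0.0, -0.0, -0.96]
[0.5, -0.0029, -0.0376, -0.0008, -0.0, -0.0, -0.96]
```

Call:
{"op": "carry_out", "data": {"plan": [[0.5,0,0,0,0,0,8.5],[0.5,0,0,0,0,0,8.5],[0.5,0,0,0,0,0,8.5],[0.5,0,0,0,0,0,8.5],[0.5,0,0,0,0,0,8.5]]}}

```text
time: 8.2
eef_pos: [0.508, -0.0339, 0.1953]
orientation: [-0.0, 0.423, 0.906, -0.0]
ft_force: [0.8, 0.3, -0.6]
gripper_width: 0.0439
```

Call:
{"op": "carry_out", "data": {"plan": [[0.5,0,0,0,0,0,8.5],[0.5,0,0,0,0,0,8.5],[0.5,0,0,0,0,0,8.5],[0.5,0,0,0,0,0,8.5],[0.5,0,0,0,0,0,8.5]]}}

```text
time: 8.7
eef_pos: [0.508, -0.0337, 0.1953]
orientation: [-0.0, 0.723, 0.691, -0.0]
ft_force: [-0.2, -0.5, -0.2]
gripper_width: 0.0438
```

```bash
python3 -c "
from h import *
show()"
```

```text
t 8.7 p [ 0.508  -0.0337  0.1953] yaw 87.4 z [-0.001 -0.    -1.   ] F [-0.16 -0.46 -0.18] M [-0.046 -0.045 -0.021] w 0.0438
q [ 0.743  0.421 -0.98   1.873  0.399  1.06  -0.443]
```

Call:
{"op": "carry_out", "data": {"plan": [[0.5,0,0.009,0,0,0,8.5],[0.5,0,0,0,0,0,8.5],[0.5,0,0,0,0,0,8.5],[0.5,0,0,0,0,0,8.5],[0.5,0,0,0,0,0,8.5]]}}

```text
time: 9.2
eef_pos: [0.5169, -0.034, 0.1952]
orientation: [-0.0, 0.924, 0.382, -0.0]
ft_force: [0.5, 1.2, -0.3]
gripper_width: 0.044
```

Call:
{"op": "carry_out", "data": {"plan": [[0.5,0,0,0,0,0,8.5],[0.5,0,0,0,0,0,8.5],[0.5,0,0,0,0,0,8.5],[0.5,0,0,0,0,0,8.5],[0.5,0,0,0,0,0,8.5]]}}

```text
time: 9.7
eef_pos: [0.5169, -0.034, 0.1952]
orientation: [0.0, 1.0, 0.021, -0.0]
ft_force: [0.2, -0.3, 0.4]
gripper_width: 0.0441
```

```bash
python3 -c "
from h import *
import pickle
show()
d=vision.snapshot('wrist'); pickle.dump(d,open('w8.pkl','wb'));cv2.imwrite('pics/w8.png',d['color'][:,:,::-1])
rows((.516,-.262,.2),-1.4,6,.5)"
```

```text
t 9.7 p [ 0.5169 -0.034   0.1952] yaw 2.4 z [-0.001 -0.    -1.   ] F [ 0.21 -0.27  0.36] M [-0.023  0.042 -0.013] w 0.0441
q [ 0.495  0.341 -0.645  1.866  0.239  1.013 -1.779]
[0.5, -0.0014, 0.038, -0.0008, 0.0, 0.01, 0.55]
[0.5, -0.0011, 0.038, -0.0008, 0.0, 0.01, 0.55]
[0.5, -0.0007, 0.038, -0.0008, 0.0, 0.01, 0.55]
[0.5, -0.0003, 0.038, -0.0008, 0.0, 0.01, 0.55]
[0.5, 0.0, 0.038, -0.0008, 0.0, 0.01, 0.55]
[0.5, 0.0004, 0.038, -0.0008, 0.0, 0.01, 0.55]
```

View pics/w8.png

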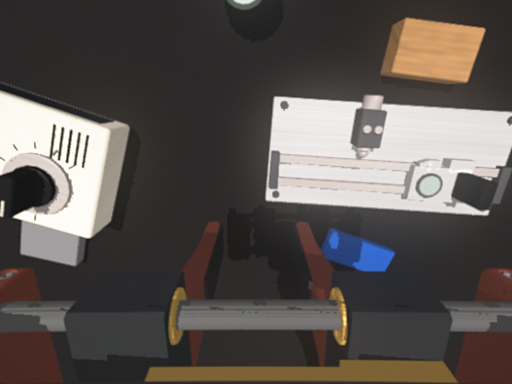

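Call:
{"op": "carry_out", "data": {"plan": [[0.5,-0.001,0.045,0,0,0,0.75],[0.5,-0.001,0.045,0,0,0,0.75],[0.5,0,0.045,0,0,0,0.75],[0.5,0,0.045,0,0,0,0.75],[0.5,0,0.045,0,0,0,0.75]]}}

```text
time: 10.25
eef_pos: [0.5198, -0.2608, 0.1953]
orientation: [0.0, 1.0, -0.007, -0.0]
ft_force: [0.5, 0.4, 0.2]
gripper_width: 0.0438
```

```bash
python3 -c "
from h import *
import pickle
show()
d=vision.snapshot('wrist'); pickle.dump(d,open('w9.pkl','wb'));cv2.imwrite('pics/w9.png',d['color'][:,:,::-1])
crop(d['color'],190,90,330,195,5,'pics/w9c.png')
"
```

```text
t 10.25 p [ 0.5198 -0.2608  0.1953] yaw -0.8 z [-0. -0. -1.] F [0.51 0.4  0.16] M [ 0.036  0.003 -0.038] w 0.0438
q [ 0.786  0.429 -0.538  1.722  0.247  1.059 -1.419]
```

View pics/w9.png

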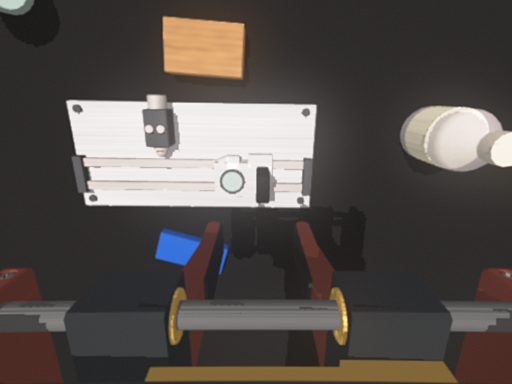

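View pics/w9c.png

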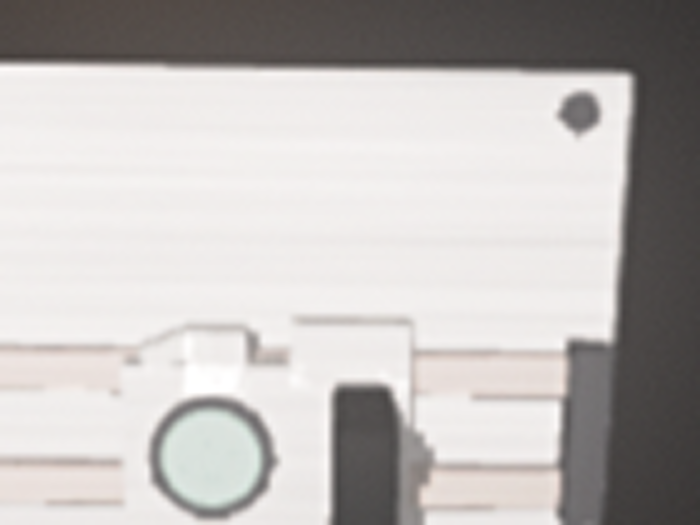

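```bash
python3 -c "
from h import *
import pickle
d=pickle.load(open('w9.pkl','rb'));print(d['eye'])
crop(d['color'],210,145,285,210,10,'pics/w9t.png')
d=pickle.load(open('w8.pkl','rb'));print(d['eye'])
crop(d['color'],400,145,512,220,7,'pics/w8t.png')
"
```

```text
[ 0.60333481 -0.26231076  0.34545958]
[ 0.60043113 -0.03077038  0.34529297]
```

View pics/w9t.png

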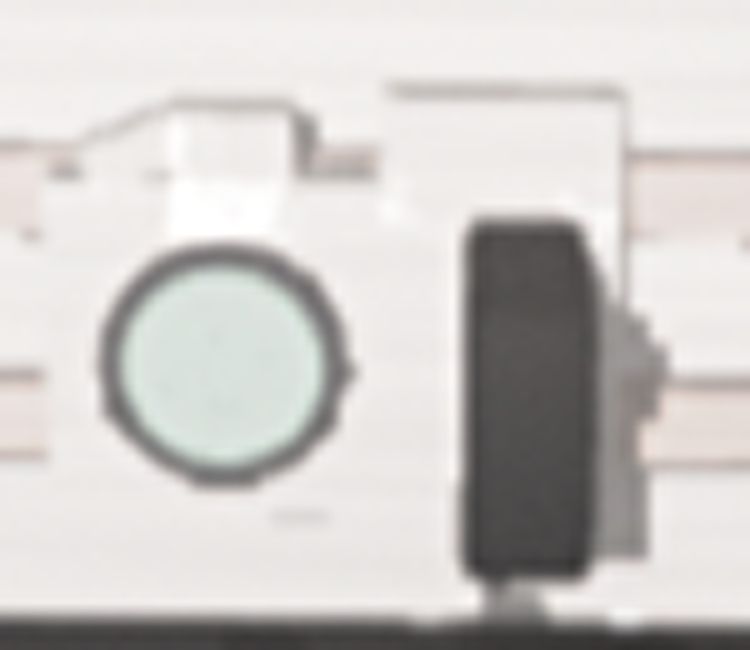

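View pics/w8t.png

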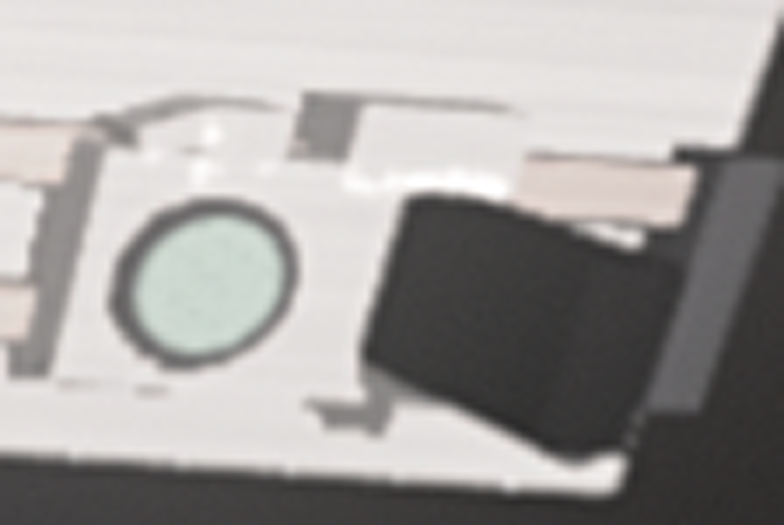

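```bash
cat >> h.py <<'E'
def tri(obs):
    A=np.zeros((3,3));b=np.zeros(3)
    for d,uv in obs:
        e,v=ray(d,uv); v=v/np.linalg.norm(v); M=np.eye(3)-np.outer(v,v); A+=M;b+=M@e
    return np.linalg.solve(A,b)
E
python3 - <<'E'
from h import *
import pickle
w8=pickle.load(open('w8.pkl','rb'));w9=pickle.load(open('w9.pkl','rb'));im=pickle.load(open('im0.pkl','rb'))
c=lambda p,f,o:(np.array(p)+.5)/f-.5+o
a=lambda p:(w9,c(p,10,(210,145))); b=lambda p:(w8,c(p,7,(400,145)))
print("filter",tri([a((223,365)),b((203,283))]))
print("filter+top",tri([a((223,365)),b((203,283)),(im["top"],c((522,313),8,(263,160)))]))
print("tab rear top near",tri([a((590,575)),b((580,460))]))
print("tab rear top far",tri([a((590,235)),b((690,265))]))
print("notch L top",tri([a((300,100)),b((298,100))]), "far shoulder",tri([a((390,90)),b((360,103))]), "tail corner",tri([a((622,90)),b((520,108))]))
print("stage corner z check", at_z(w9,c((632,72),5,(190,90)),.012), at_z(w9,(68,101),.012),at_z(w9,(86,207),.012),at_z(w9,(309,208),.012))
E
```

```text
filter [ 0.51128824 -0.23115071  0.0300454 ]
filter+top [ 0.51289001 -0.23070104  0.03256126]
tab rear top near [ 0.49601812 -0.2723369   0.06234571]
tab rear top far [ 0.53199285 -0.27209418  0.06998771]
notch L top [ 0.54160195 -0.2409002   0.02727729] far shoulder [ 0.54194708 -0.25108555  0.02672371] tail corner [ 0.54161641 -0.27739508  0.02549488]
stage corner z check [ 0.59441857 -0.32748601  0.012     ] [ 0.60065355 -0.0521156   0.012     ] [ 0.4746561 -0.0463304  0.012    ] [ 0.46921693 -0.32495627  0.012     ]
```

Call:
{"op": "carry_out", "data": {"plan": [[0.5,-0.0045,0.0035,0.03,0,0,0.5],[0.5,0,0,0.03,0,0,0],[0.5,0,0,0.03,0,0,0],[0.5,0,0,0.02,0,0,0],[0.5,0,0,0,0,0,0]]}}

```text
time: 10.8
eef_pos: [0.5135, -0.2614, 0.0826]
orientation: [-0.001, 1.0, -0.012, -0.003]
ft_force: [0.6, 0.9, 0.5]
gripper_width: 0.0439
```

```bash
python3 -c "
from h import *
import pickle
show()
d=vision.snapshot('wrist'); pickle.dump(d,open('w10.pkl','wb'));cv2.imwrite('pics/w10.png',d['color'][:,:,::-1])
e=vision.snapshot('side');crop(e['color'],255,120,365,202,7,'pics/s10.png')
sh,rv=delta((.515,-.2645,.049),-1.3); print(sh.round(4),rv.round(2))
"
```

```text
t 10.8 p [ 0.5135 -0.2614  0.0826] yaw -1.3 z [-0.005  0.003 -1.   ] F [0.63 0.91 0.53] M [-0.044 -0.02   0.019] w 0.0439
q [ 0.749  0.555 -0.488  1.831  0.335  0.845 -1.497]
[-0.0006  0.0024  0.0367] [-0.03  0.03 -0.09]
```

View pics/w10.png

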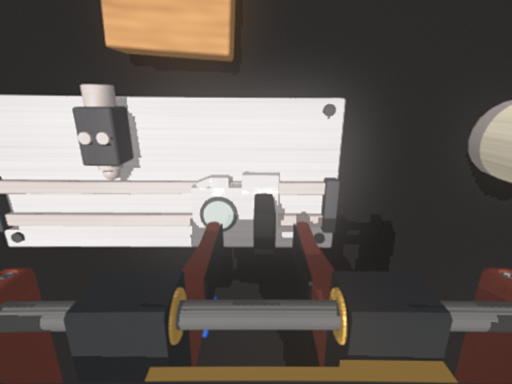

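View pics/s10.png

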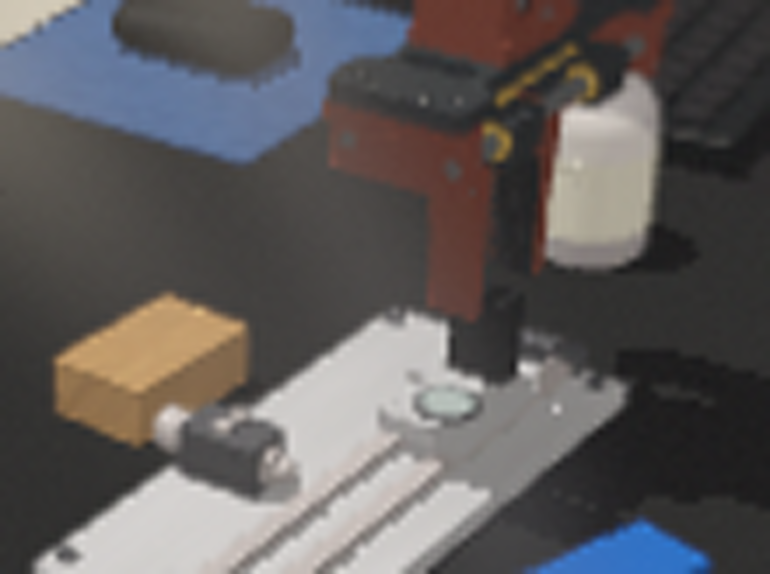

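Call:
{"op": "carry_out", "data": {"plan": [[0.5,0.001,0.003,0.01,0,0,0],[0.5,0,0,0.012,0,0,0],[0.5,0,0,0.01,0,0,0],[0.5,0,0,0,0,0,0],[0.5,0,0,0,0,0,0]]}}

```text
time: 11.4
eef_pos: [0.5164, -0.2653, 0.0534]
orientation: [-0.0, 1.0, -0.013, -0.0]
ft_force: [0.4, -0.4, -0.4]
gripper_width: 0.0437
```

```bash
python3 -c "
from h import *
show()
d=vision.snapshot('wrist'); cv2.imwrite('pics/w11.png',d['color'][:,:,::-1])
e=vision.snapshot('side');crop(e['color'],280,120,365,182,9,'pics/s11.png')
"
```

```text
t 11.4 p [ 0.5164 -0.2653  0.0534] yaw -1.5 z [-0.001  0.    -1.   ] F [ 0.42 -0.4  -0.36] M [ 0.036  0.038 -0.006] w 0.0437
q [ 0.736  0.597 -0.467  1.842  0.364  0.789 -1.519]
```

View pics/w11.png

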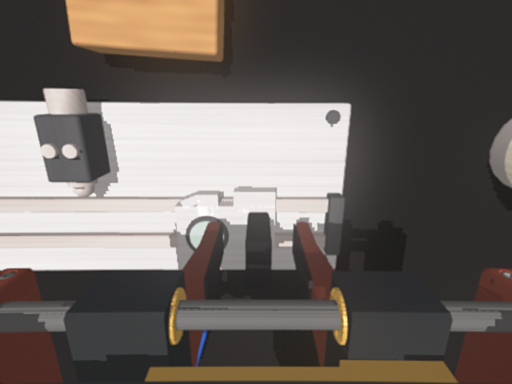

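View pics/s11.png

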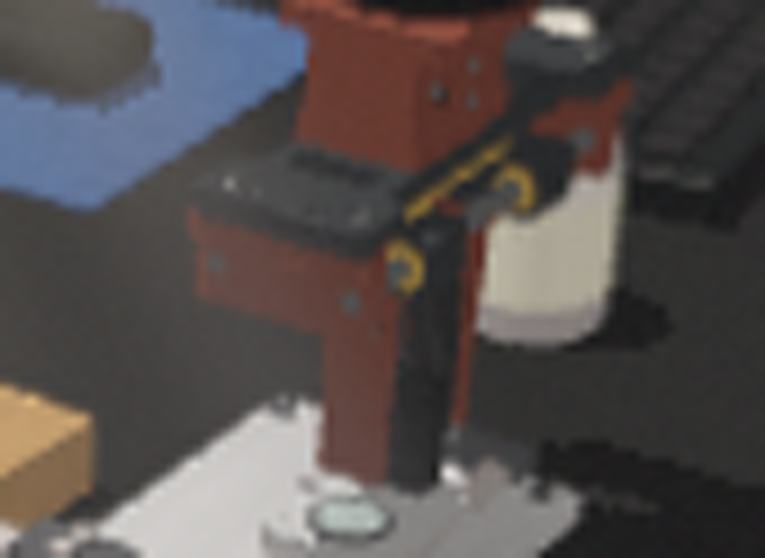

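Call:
{"op": "carry_out", "data": {"plan": [[0.25,0,0,0.002,0,0,0],[0,0,0,0,0,0,0],[0,0,0,0,0,0,0],[0,0,0,0,0,0,0],[0,0,0,0,0,0,0]]}}

```text
time: 12.0
eef_pos: [0.5166, -0.2656, 0.0518]
orientation: [0.0, 1.0, -0.013, 0.0]
ft_force: [-0.3, 0.5, -0.3]
gripper_width: 0.0138
```

```bash
python3 -c "
from h import *
import pickle
show()
d=vision.snapshot('wrist'); pickle.dump(d,open('w12.pkl','wb'));cv2.imwrite('pics/w12.png',d['color'][:,:,::-1])
"
```

```text
t 12.0 p [ 0.5166 -0.2656  0.0518] yaw -1.5 z [ 0. -0. -1.] F [-0.32  0.52 -0.33] M [-0.005 -0.025  0.012] w 0.0138
q [ 0.735  0.599 -0.466  1.843  0.366  0.785 -1.52 ]
```

View pics/w12.png

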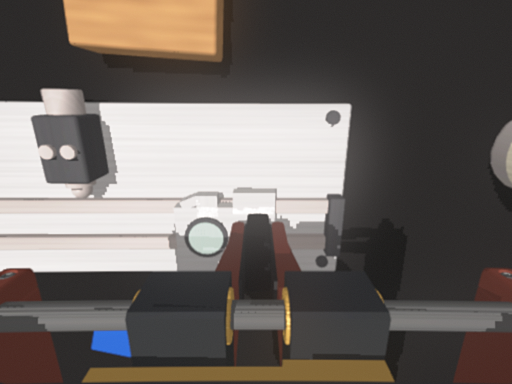

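```bash
python3 -c "
from h import *
import pickle
d=pickle.load(open('w12.pkl','rb'))
crop(d['color'],50,160,130,220,10,'pics/w12b.png')
d=pickle.load(open('w9.pkl','rb'))
crop(d['color'],130,120,210,180,10,'pics/w9b.png')
d=pickle.load(open('w8.pkl','rb'))
crop(d['color'],330,120,410,180,10,'pics/w8b.png')
"
```

```text
(no output)
```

View pics/w12b.png

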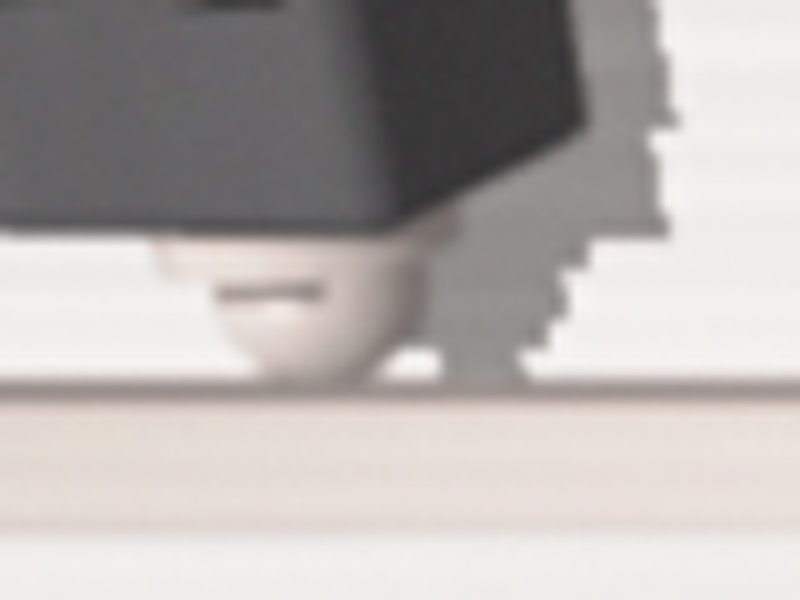

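View pics/w9b.png

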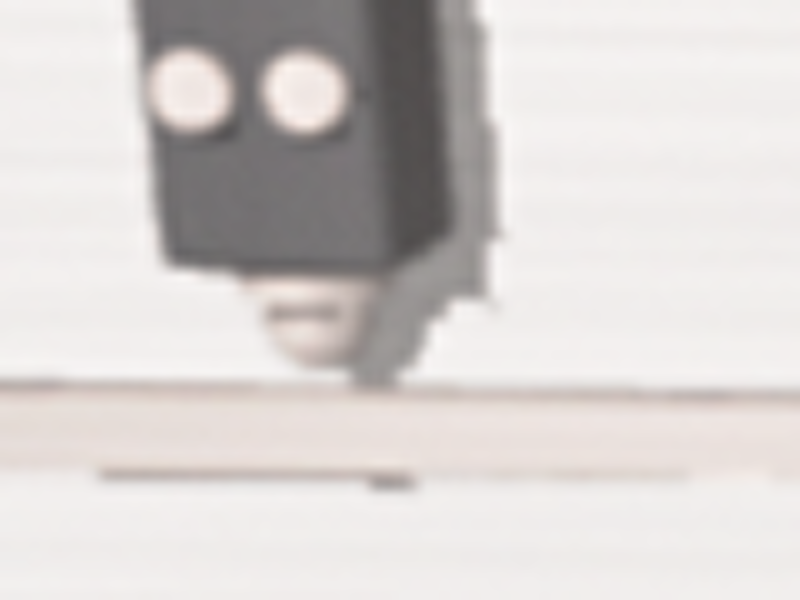

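View pics/w8b.png

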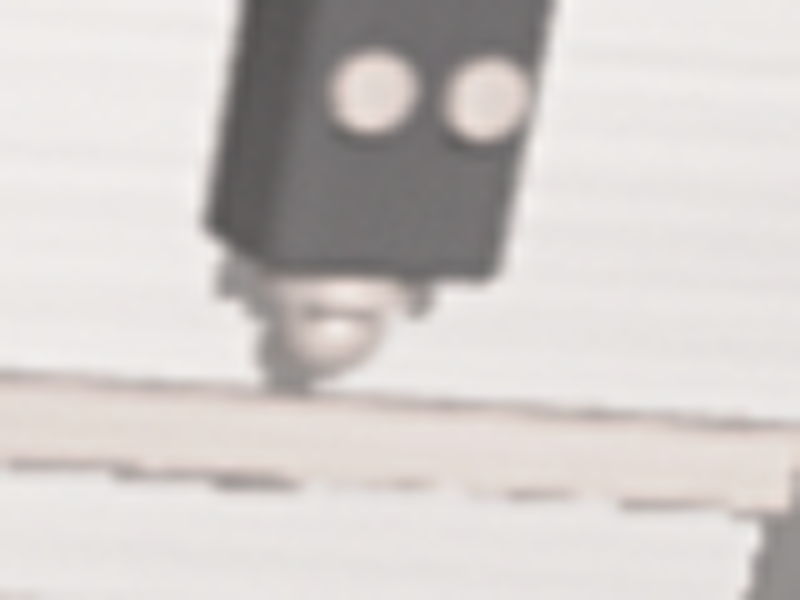

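Run:
```python
from h import *
import pickle
w8,w9,w12=[pickle.load(open(f'w{i}.pkl','rb')) for i in (8,9,12)]; T=pickle.load(open('im0.pkl','rb'))["top"]
c=lambda p,o:(np.array(p)+.5)/10-.5+o
O=[(w12,c((318,310),(50,160))),(w9,c((320,325),(130,120))),(w8,c((328,332),(330,120)))]
print(tri(O)); print([at_z(d,u,.0245).round(4) for d,u in O])
# rear-top etc: notch in w12
```

```text
[ 0.54469924 -0.15205367  0.02438141]
[array([ 0.5446, -0.1519,  0.0245]), array([ 0.5449, -0.1523,  0.0245]), array([ 0.5447, -0.1519,  0.0245])]
```

Call:
{"op": "carry_out", "data": {"plan": [[0,0,-0.006,0,0,0,0],[0,0,-0.015,0,0,0,0],[0,0,-0.018,0,0,0,0],[0,0,-0.015,0,0,0,0],[0,0,-0.006,0,0,0,0]]}}

```text
time: 12.55
eef_pos: [0.5183, -0.2029, 0.0518]
orientation: [-0.0, 1.0, -0.012, 0.0]
ft_force: [1.0, -1.8, -0.8]
gripper_width: 0.0138
```

```bash
python3 -c "
from h import *
import pickle
show()
d=vision.snapshot('wrist'); pickle.dump(d,open('w13.pkl','wb'));cv2.imwrite('pics/w13.png',d['color'][:,:,::-1])
"
```

```text
t 12.55 p [ 0.5183 -0.2029  0.0518] yaw -1.4 z [ 0.     0.001 -1.   ] F [ 0.97 -1.81 -0.79] M [-0.461 -0.27  -0.172] w 0.0138
q [ 0.645  0.569 -0.474  1.902  0.366  0.756 -1.629]
```

View pics/w13.png

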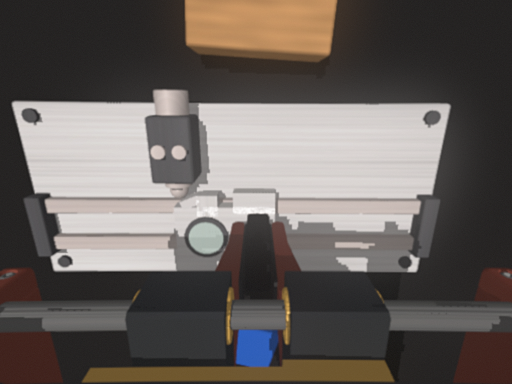

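Call:
{"op": "carry_out", "data": {"plan": [[0,0,-0.003,0,0,0,0],[0,0,-0.004,0,0,0,0],[0,0,-0.004,0,0,0,0],[0,0,-0.004,0,0,0,0],[0,0,-0.002,0,0,0,0]]}}

```text
time: 13.1
eef_pos: [0.5186, -0.19, 0.0518]
orientation: [0.001, 1.0, -0.014, 0.0]
ft_force: [1.1, -4.1, -0.0]
gripper_width: 0.0142
```

```bash
python3 -c "
from h import *
show()"
```

```text
t 13.1 p [ 0.5186 -0.19    0.0518] yaw -1.6 z [ 0.    -0.001 -1.   ] F [ 1.06 -4.11 -0.02] M [-0.757 -0.188  0.037] w 0.0142
q [ 0.622  0.563 -0.474  1.914  0.367  0.75  -1.659]
```

Call:
{"op": "carry_out", "data": {"plan": [[0,0,-0.002,0,0,0,0],[0,0,-0.002,0,0,0,0],[0,0,-0.002,0,0,0,0],[0,0,0,0,0,0,0],[0,0,0,0,0,0,0]]}}

```text
time: 13.6
eef_pos: [0.5189, -0.1817, 0.0517]
orientation: [-0.0, 1.0, -0.013, 0.0]
ft_force: [1.1, -0.3, 1.9]
gripper_width: 0.0143
```

```bash
python3 -c "
from h import *
show()"
```

```text
t 13.6 p [ 0.5189 -0.1817  0.0517] yaw -1.5 z [ 0.     0.001 -1.   ] F [ 1.08 -0.27  1.93] M [-0.113 -0.24  -0.114] w 0.0143
q [ 0.612  0.56  -0.477  1.919  0.365  0.748 -1.67 ]
```

Call:
{"op": "carry_out", "data": {"plan": [[0,0,-0.001,0,0,0,0],[0,0,-0.001,0,0,0,0],[0,0,-0.001,0,0,0,0],[0,0,0,0,0,0,0],[0,0,0,0,0,0,0]]}}

```text
time: 14.1
eef_pos: [0.519, -0.1796, 0.0517]
orientation: [0.0, 1.0, -0.013, 0.0]
ft_force: [0.1, -4.0, 2.7]
gripper_width: 0.0145
```

```bash
python3 -c "
from h import *
show()"
```

```text
t 14.1 p [ 0.519  -0.1796  0.0517] yaw -1.5 z [ 0. -0. -1.] F [ 0.11 -3.98  2.69] M [-0.723 -0.351 -0.059] w 0.0145
q [ 0.607  0.559 -0.476  1.921  0.366  0.747 -1.676]
```

Call:
{"op": "carry_out", "data": {"plan": [[0,0,-0.001,0,0,0,0],[0,0,0,0,0,0,0],[0,0,-0.001,0,0,0,0],[0,0,0,0,0,0,0],[0,0,0,0,0,0,0]]}}

```text
time: 14.6
eef_pos: [0.519, -0.177, 0.0517]
orientation: [-0.0, 1.0, -0.013, 0.0]
ft_force: [1.2, -1.4, 2.8]
gripper_width: 0.0135
```

```bash
python3 -c "
from h import *
import pickle
show()
d=vision.snapshot('wrist'); pickle.dump(d,open('w14.pkl','wb'))
crop(d['color'],150,140,300,250,5,'pics/w14.png')"
```

```text
t 14.6 p [ 0.519  -0.177   0.0517] yaw -1.5 z [ 0.  0. -1.] F [ 1.23 -1.45  2.8 ] M [-0.213 -0.38  -0.101] w 0.0135
q [ 0.604  0.558 -0.477  1.923  0.366  0.746 -1.68 ]
```

View pics/w14.png

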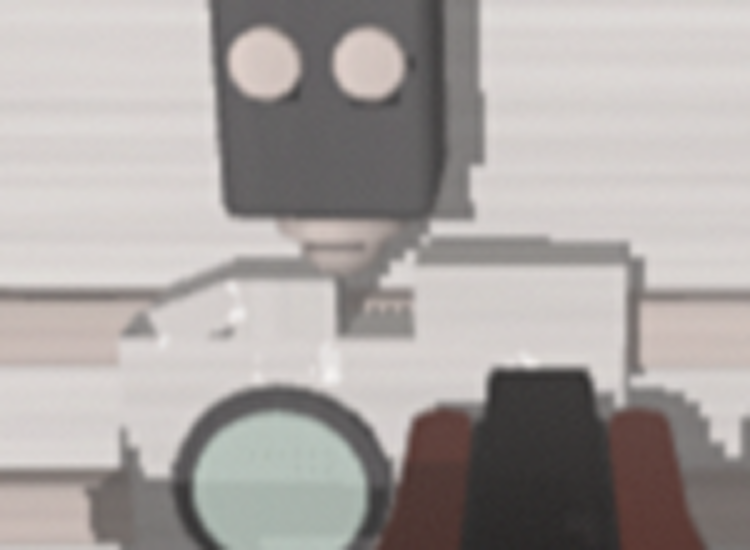

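Call:
{"op": "carry_out", "data": {"plan": [[0,0,-0.001,0,0,0,0],[0,0,0,0,0,0,0],[0,0,0,0,0,0,0],[0,0,0,0,0,0,0],[0,0,0,0,0,0,0]]}}

```text
time: 15.15
eef_pos: [0.519, -0.1761, 0.0517]
orientation: [-0.0, 1.0, -0.013, 0.0]
ft_force: [2.3, 1.0, 4.8]
gripper_width: 0.014
```

```bash
python3 -c "
from h import *
show()"
```

```text
t 15.15 p [ 0.519  -0.1761  0.0517] yaw -1.5 z [ 0.  0. -1.] F [2.33 1.04 4.83] M [ 0.246 -0.418 -0.078] w 0.014
q [ 0.602  0.558 -0.477  1.923  0.366  0.746 -1.681]
```

Call:
{"op": "carry_out", "data": {"plan": [[0,0,-0.001,0,0,0,0],[0,0,0,0,0,0,0],[0,0,0,0,0,0,0],[0,0,0,0,0,0,0],[0,0,0,0,0,0,0]]}}

```text
time: 15.65
eef_pos: [0.519, -0.1756, 0.0517]
orientation: [0.0, 1.0, -0.013, 0.0]
ft_force: [2.6, -0.3, 4.4]
gripper_width: 0.0143
```

```bash
python3 -c "
from h import *
show()
d=vision.snapshot('wrist')
crop(d['color'],150,140,300,250,5,'pics/w15.png')"
```

```text
t 15.65 p [ 0.519  -0.1756  0.0517] yaw -1.5 z [ 0. -0. -1.] F [ 2.61 -0.32  4.44] M [-0.081 -0.572 -0.076] w 0.0143
q [ 0.601  0.558 -0.477  1.924  0.366  0.746 -1.683]
```

View pics/w15.png

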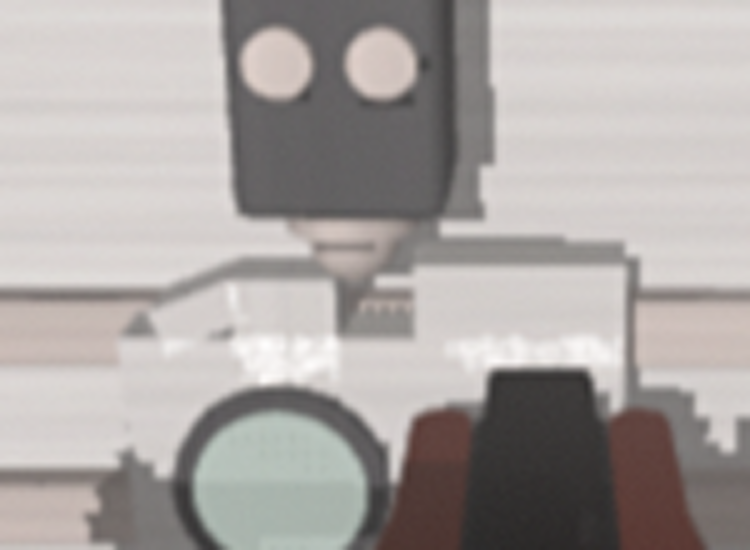

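Call:
{"op": "carry_out", "data": {"plan": [[0,0,-0.001,0,0,0,0],[0,0,0,0,0,0,0],[0,0,0,0,0,0,0],[0,0,0,0,0,0,0],[0,0,0,0,0,0,0]]}}

```text
time: 16.2
eef_pos: [0.519, -0.1743, 0.0517]
orientation: [-0.0, 1.0, -0.013, 0.0]
ft_force: [2.2, 0.9, 5.1]
gripper_width: 0.0137
```

```bash
python3 -c "
from h import *
show()"
```

```text
t 16.2 p [ 0.519  -0.1743  0.0517] yaw -1.5 z [ 0.  0. -1.] F [2.18 0.93 5.13] M [ 0.249 -0.626 -0.08 ] w 0.0137
q [ 0.599  0.557 -0.477  1.925  0.366  0.745 -1.685]
```

Call:
{"op": "carry_out", "data": {"plan": [[0,0,-0.001,0,0,0,0],[0,0,0,0,0,0,0],[0,0,0,0,0,0,0],[0,0,0,0,0,0,0],[0,0,0,0,0,0,0]]}}

```text
time: 16.7
eef_pos: [0.5191, -0.1734, 0.0517]
orientation: [-0.0, 1.0, -0.013, 0.0]
ft_force: [3.1, 0.8, 4.6]
gripper_width: 0.0142
```

```bash
python3 -c "
from h import *
show()
d=vision.snapshot('wrist')
crop(d['color'],150,140,300,250,5,'pics/w16.png')"
```

```text
t 16.7 p [ 0.5191 -0.1734  0.0517] yaw -1.5 z [ 0.  0. -1.] F [3.11 0.75 4.57] M [ 0.184 -0.769 -0.126] w 0.0142
q [ 0.598  0.557 -0.477  1.925  0.366  0.745 -1.687]
```

View pics/w16.png

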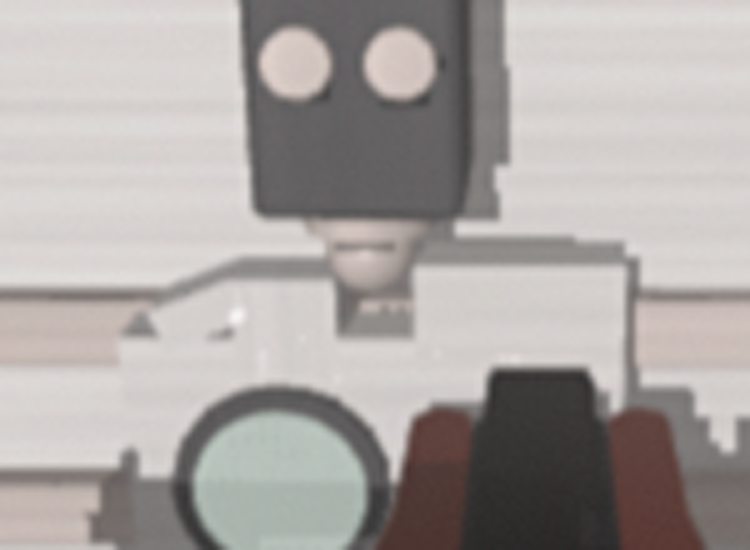

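Call:
{"op": "carry_out", "data": {"plan": [[0,0,-0.001,0,0,0,0],[0,0,0,0,0,0,0],[0,0,0,0,0,0,0],[0,0,0,0,0,0,0],[0,0,0,0,0,0,0]]}}

```text
time: 17.25
eef_pos: [0.5191, -0.173, 0.0517]
orientation: [0.0, 1.0, -0.013, 0.0]
ft_force: [3.7, -3.1, 4.3]
gripper_width: 0.0142
```

```bash
python3 -c "
from h import *
show()
import pickle
d=vision.snapshot('wrist');pickle.dump(d,open('w17.pkl','wb'))
crop(d['color'],195,175,255,215,12,'pics/w17.png')"
```

```text
t 17.25 p [ 0.5191 -0.173   0.0517] yaw -1.5 z [ 0. -0. -1.] F [ 3.7  -3.11  4.28] M [-0.53  -0.885 -0.099] w 0.0142
q [ 0.596  0.557 -0.477  1.926  0.366  0.745 -1.689]
```

View pics/w17.png

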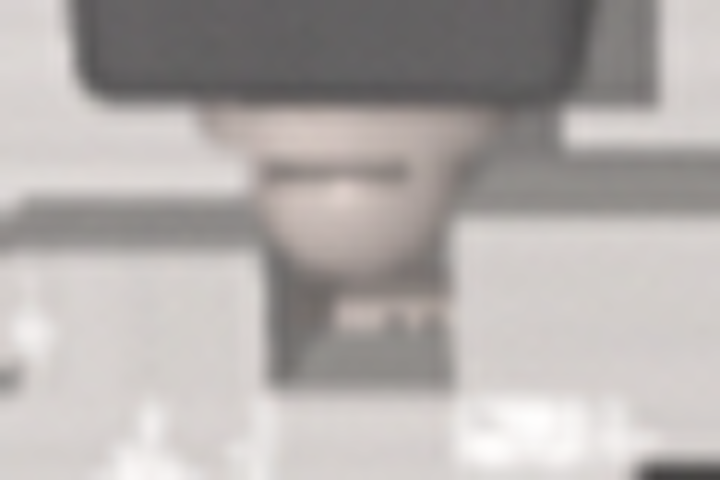

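Call:
{"op": "carry_out", "data": {"plan": [[0,0,-0.001,0,0,0,0],[0,0,0,0,0,0,0],[0,0,0,0,0,0,0],[0,0,0,0,0,0,0],[0,0,0,0,0,0,0]]}}

```text
time: 17.8
eef_pos: [0.5191, -0.1727, 0.0517]
orientation: [0.001, 1.0, -0.014, 0.0]
ft_force: [3.4, -4.8, 3.8]
gripper_width: 0.014
```

```bash
python3 -c "
from h import *
show()
import pickle
d=vision.snapshot('wrist');pickle.dump(d,open('w18.pkl','wb'))
crop(d['color'],195,175,255,215,12,'pics/w18.png')"
```

```text
t 17.8 p [ 0.5191 -0.1727  0.0517] yaw -1.5 z [ 0.    -0.001 -1.   ] F [ 3.43 -4.82  3.84] M [-0.968 -0.927 -0.091] w 0.014
q [ 0.595  0.556 -0.476  1.926  0.367  0.744 -1.691]
```

View pics/w18.png

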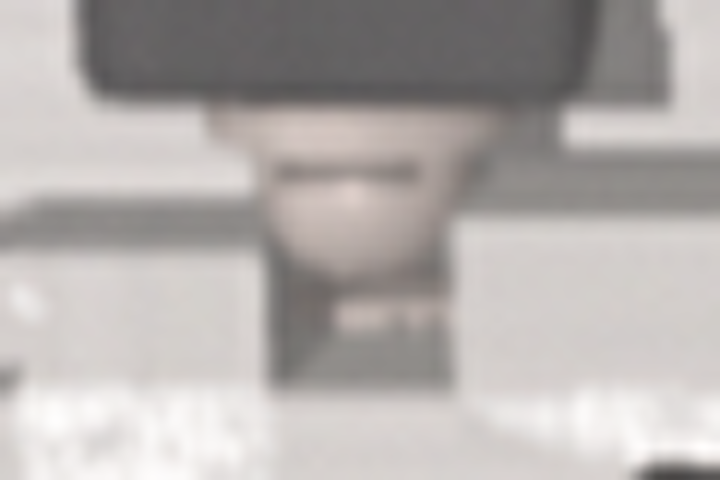

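Call:
{"op": "carry_out", "data": {"plan": [[0,0,-0.001,0,0,0,0],[0,0,0,0,0,0,0],[0,0,-0.001,0,0,0,0],[0,0,0,0,0,0,0],[0,0,0,0,0,0,0]]}}

```text
time: 18.35
eef_pos: [0.5191, -0.1723, 0.0517]
orientation: [0.001, 1.0, -0.014, 0.0]
ft_force: [4.5, -9.0, 3.4]
gripper_width: 0.0138
```

```bash
python3 -c "
from h import *
show()
import pickle
d=vision.snapshot('wrist');pickle.dump(d,open('w19.pkl','wb'))
crop(d['color'],195,175,255,215,12,'pics/w19.png')"
```

```text
t 18.35 p [ 0.5191 -0.1723  0.0517] yaw -1.6 z [ 0.    -0.003 -1.   ] F [ 4.48 -8.99  3.37] M [-1.816 -0.883 -0.089] w 0.0138
q [ 0.592  0.555 -0.475  1.927  0.368  0.744 -1.695]
```

View pics/w19.png

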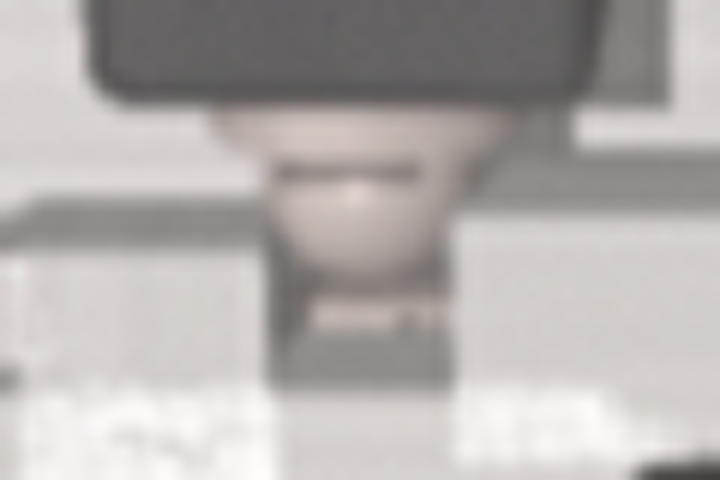

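Call:
{"op": "carry_out", "data": {"plan": [[0,0,0.001,0,0,0,0],[0,0,0.001,0,0,0,0],[0,0,0.001,0,0,0,0],[0,0,0,0,0,0,0],[0,0,0,0,0,0,0]]}}

```text
time: 18.9
eef_pos: [0.5191, -0.1729, 0.0517]
orientation: [0.0, 1.0, -0.013, 0.0]
ft_force: [3.8, -4.2, 5.1]
gripper_width: 0.0137
```

```bash
python3 -c "
from h import *
show()
import pickle
d=vision.snapshot('wrist');pickle.dump(d,open('w20.pkl','wb'))
crop(d['color'],195,175,255,215,12,'pics/w20.png'); show()"
```

```text
t 18.9 p [ 0.5191 -0.1729  0.0517] yaw -1.5 z [ 0. -0. -1.] F [ 3.77 -4.22  5.1 ] M [-0.659 -0.891 -0.079] w 0.0137
q [ 0.596  0.557 -0.477  1.926  0.366  0.745 -1.689]
t 18.95 p [ 0.5191 -0.1728  0.0517] yaw -1.5 z [ 0. -0. -1.] F [ 3.53 -3.68  4.03] M [-0.621 -0.937 -0.136] w 0.014
q [ 0.596  0.557 -0.477  1.926  0.366  0.745 -1.689]
```

View pics/w20.png

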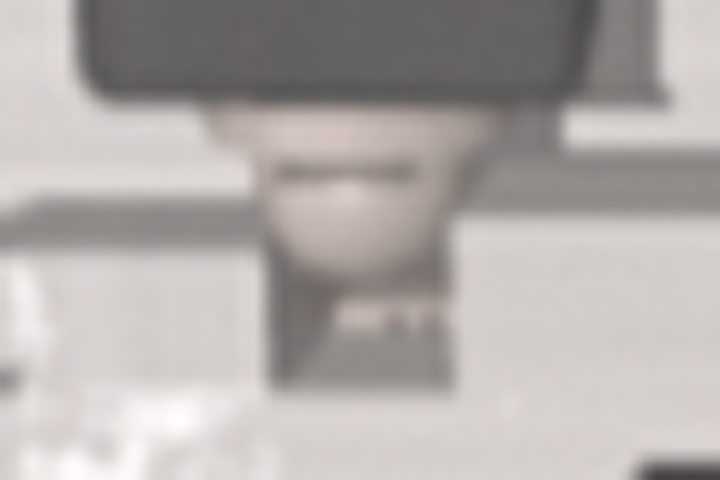

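Call:
{"op": "carry_out", "data": {"plan": [[0,0,0.001,0,0,0,0],[0,0,0,0,0,0,0],[0,0,0,0,0,0,0],[0,0,0,0,0,0,0],[0,0,0,0,0,0,0]]}}

```text
time: 19.45
eef_pos: [0.5191, -0.1731, 0.0517]
orientation: [-0.0, 1.0, -0.013, 0.0]
ft_force: [4.0, -1.5, 4.9]
gripper_width: 0.0139
```

```bash
python3 -c "
from h import *
show()
import pickle
d=vision.snapshot('wrist');pickle.dump(d,open('w21.pkl','wb'))
crop(d['color'],195,175,255,215,12,'pics/w21.png'); show()"
```

```text
t 19.45 p [ 0.5191 -0.1731  0.0517] yaw -1.5 z [ 0.  0. -1.] F [ 4.04 -1.5   4.85] M [-0.201 -0.902 -0.097] w 0.0139
q [ 0.598  0.557 -0.477  1.925  0.366  0.745 -1.687]
t 19.5 p [ 0.5191 -0.1731  0.0517] yaw -1.5 z [ 0.  0. -1.] F [ 3.58 -0.68  4.89] M [-0.212 -0.862 -0.125] w 0.0137
q [ 0.598  0.557 -0.477  1.925  0.366  0.745 -1.687]
```

View pics/w21.png

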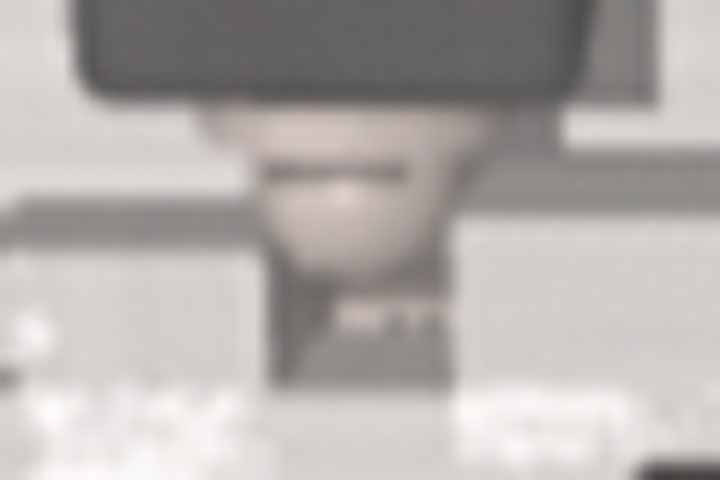

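Run:
```python
from h import *
import pickle
c=lambda p:(np.array(p)+.5)/12-.5+(195,175)
for i,(bc) in ((21,(260,455)),(19,(268,462))):
    d=pickle.load(open(f'w{i}.pkl','rb'))
    for n,p,z in (("nL",(268,300),.0285),("nR",(453,300),.0285),("nL bottom-corner",(270,385),.0285),("nR bc",(453,385),.0285),("ball",(sum(bc)/2,200),.0245)):
        print(i,n,at_z(d,c(p),z).round(4))
T=vision.snapshot("top"); S=vision.snapshot("side")
cv2.imwrite('pics/Tend.png',T['color'][:,:,::-1]); crop(S['color'],255,120,365,202,7,'pics/Send.png')
show()
```

```text
21 nL [ 0.54   -0.1475  0.0285]
21 nR [ 0.5397 -0.1575  0.0285]
21 nL bottom-corner [ 0.535  -0.1473  0.0285]
21 nR bc [ 0.5348 -0.1572  0.0285]
21 ball [ 0.5442 -0.1522  0.0245]
19 nL [ 0.54   -0.1469  0.0285]
19 nR [ 0.5397 -0.1568  0.0285]
19 nL bottom-corner [ 0.5351 -0.1466  0.0285]
19 nR bc [ 0.5348 -0.1566  0.0285]
19 ball [ 0.5442 -0.1519  0.0245]
t 19.6 p [ 0.5191 -0.1731  0.0517] yaw -1.5 z [ 0.  0. -1.] F [ 3.5  -1.27  5.29] M [-0.204 -0.843 -0.082] w 0.0138
q [ 0.598  0.557 -0.477  1.925  0.366  0.745 -1.687]
```

View pics/Tend.png

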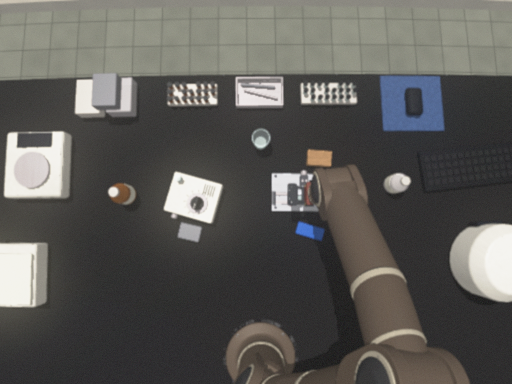

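View pics/Send.png

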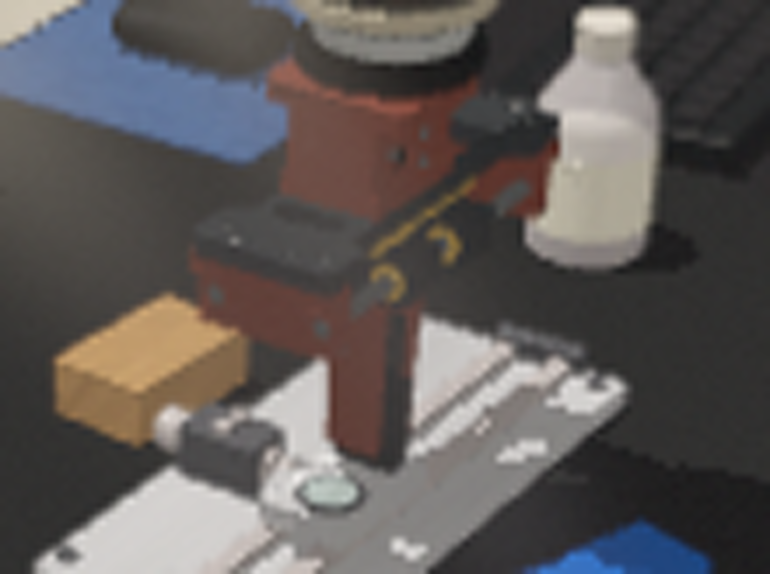

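```bash
python3 -c "
from cell import hand_in
print(hand_in())"
```

```text
the job is handed in; nothing more can be done
None
```

The lamp's dimmer is turned to its anticlockwise stop, and the filter slide's notch is seated on the sprung ball with the tab still gripped. I handed the job in at 19.6 s of the 51 s allowed; the hand-in reports no verdict.

- **Dimmer:** I gripped the knob and turned it about 48° anticlockwise. The wrist moment then jumped from about 0.07 to 0.75 N m, and pushing further only slipped the pads. After release the white line read 164.5°, against 164–164.5° for the last tick.
- **Slide:** I gripped the tab and pushed it along the rail in small steps. The push peaked at about 4 N on the ramp. Then the ball drew the slide forward, and the push rose to 9 N with only 0.4 mm of movement. I stopped there, short of the 12 N mark, and eased the push back to about 1 N.
- **Last checks:** The wrist picture puts the notch centre at y −0.1524 and the ball at y −0.1522. The hand position was unchanged over the last readings and the tab is held at 13.8 mm. In the last pictures the other objects stand where they were, as far as can be seen past the arm.
- **Leftover load:** A steady side and upward force of about 4–5 N remained on the wrist while gripping the tab. It is far below the limits and I did not trim it out.

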